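# Draw used filter cartridges from a clamped manifold block with a hook

## Robot

A 6-joint arm with a two-finger parallel gripper is mounted at the origin on the work surface. World frame = base frame: x ahead of the robot, y to its left, z up, the work surface at z = 0. Lengths are in m, angles in rad, forces in N, time in s.
With the tool pointing down it reaches from about 0.25 to 0.775 m from the base axis. Payload 8.9 kg.
Tool frame: the origin (TCP) lies at the centre of the arm's flange, where the gripper is bolted on; the fingertips stand 173 mm ahead of it and the grasp point (between the pads) lies 155 mm ahead of it; z points along the fingers, y is the direction in which the jaws open and shut (so a half turn about z gives the same grasp; the last joint's range is limited). The gripper opens to 85 mm and grips with 20 to 120 N. Pads are 22 mm wide; open, the fingers measure 114 mm over their backs; the gripper's body (76 mm by 85 mm) begins 54 mm behind the grasp point. The pads swing forward as they close: fully open they stand 13 mm farther back than shut.
Start: joints at [1.196, 0.291, -0.153, 1.127, 0, 1.431], TCP at [0.123, 0.51, 0.405] pointing down, gripper open.
Joint ranges: [-2.52, 2.52], [-0.91, 1.74], [-1.3, 1.37], [-1.96, 2.02], [-1.52, 1.47], [-3.14, 3.14]. Speed limits (rad/s): [2.22, 2.22, 2.79, 3.14, 3.14, 3.14].

## Interface

Orientations are given as [roll, pitch, yaw] about the fixed x, y, z axes, in that order (R = Rz(yaw) Ry(pitch) Rx(roll)).
In Python, from station import ctrl, kin, monitor, cams, workorder gives the robot as it stands. The module is installed in compiled form; this text tells all that it offers. Calls block until the motion is done:
- ctrl.move_pose(position, orientation): joint-space move of the TCP to a pose.
- ctrl.move_l(position, rot=None, max_speed=0.15): straight line of the TCP; rot=None keeps the orientation; max_speed is the mean speed in m/s.
- ctrl.move_j(angles): joint-space move.
- ctrl.grip(opening, grasp_force=None): finger opening in m; grasp_force is the grip in N (None keeps the last); returns when the fingers have stopped.
- ctrl.sleep(seconds).
- kin.ik(position, orientation): joint angles nearest the present ones, or None.
- monitor.sense(): the state.
- cams.grab_frame(name): name is "scene" or "top"; returns (picture, depth): 384x512x3 uint8, red, green, blue; 384x512 float32, m along the optical axis (not along the pixel's ray), 0 where there is no reading.
- cams.calibration(name): a dict with "fx", "fy", "cx", "cy" (pixels), "dist_coeffs" ([k1, k2, p1, p2, k3] as OpenCV has them; the pictures are not rectified), "T" (4x4, takes a point from camera to world coordinates). Camera axes: x right, y up, looking along -z (the intrinsics and any distortion apply to the point x, -y, -z); pixel columns grow to the right and rows downward; lengths in m; the calibration is good to about 2 mm. A picture is of the moment at which its call begins. calibration takes no time and is no camera call.
A pose or a line that the arm cannot do raises ctrl.IKError and nothing moves.
- workorder.close_job(): hands the job in, once; it reports no verdict.
The state is a dict: "clock": time; "joints": joint angles; "joint_vel": joint speeds; "joint_efforts": joint torques, N m; "tool_pos": TCP position; "ee_rot": TCP orientation; "force": force on the tool from outside, world axes, zero at the start; "wrist_torque": the same for the moment, N m; "opening": finger opening in m.
Only numpy, scipy, OpenCV 4.12 (cv2) and the standard library are available. Lean on these libraries where they do the work, as an engineer would, in place of code of your own. Each camera call takes 0.05 s, during which the arm holds its last target.

## Task

Crank the vise clockwise until its sprung orange jaw pad grips the cartridge block firmly against the fixed jaw, and leave it clamped. Then, with the yellow-handled hook, draw every used filter cartridge out of its bore by the orange loop and stand it upright in the red tray, and finally hang the hook back in its stand. The cartridges are contaminated: the gripper and arm must never touch them, and the rack, bottle and jar nearby must be left alone.

Things in the scene. Friction and masses are not known exactly. Their poses are not given: they have to be found in the camera images.
- hub (a point): point on the vertical axis of the vise's crank, 92 mm above the bench, level with the knob's middle. Axes are the vise's: y from the crank to the blue fixed jaw (clamping direction), z up. The vise is bolted down; bed 12 mm high, jaws up to 57 mm, gearbox under the crank 60 mm. The fixed jaw's face lies 242 mm from this point along y
- knob_mid (a point): middle of the upright green crank knob: 20 mm diameter, 38 mm tall (z 73 to 111 mm), 40 mm from the hub axis; it spins freely on its pin, so that it can be held while it is led round in a circle. The knob's top is free above
- crank (a joint): crank angle (rad), grows clockwise seen from above; 12 mm of jaw travel a turn, clockwise closes. About two to three turns are needed. It stays where it is left; 2 N at the knob moves it, a little more as the pad is pressed in; it goes stiff when the pad is fully pressed in
- jaw (a joint): travel of the sliding jaw towards the fixed jaw (m), 0 fully open. At 0 the free pad's face lies 149 mm short of the fixed jaw's face; the block is 118 mm wide
- pad (a joint): how far the sprung orange pad is pressed back into the sliding jaw (m): 0 free, 0.006 fully in, 6 N per mm. Pushing the block along the bed presses it in about 1 to 2.5 mm; firmly clamped is 3.5 mm or more with the block against the fixed jaw
- block: grey metal manifold block 118 x 118 x 100 mm tall, 0.9 kg, loose on the vise's bed between the jaws; clamping slides and squares it. Origin: centre of its underside (12 mm above the bench), z up. Four round bores from the top, 46 mm diameter, 92 mm deep (floor 8 mm above the underside), at x = +-28, y = +-28 mm; some are empty
- hook_grip (a point): centre of the hook tool's yellow handle: upright block 26 mm (own x) by 18 mm (own y), 50 mm tall, z up. Under it a black collar plate 46 x 46 x 5 mm (top 25 mm, underside 30 mm below this point), then a 4 mm steel shank straight down on the axis. The tool weighs 90 g and hangs at the start in the stand, collar on the rim
- hook_toe (a point): middle of the hook's toe: a 4 mm bar, its centre line 120 mm below the handle's centre, that runs from the shank to own +x, its far end 12 mm from the shank axis and turned up to 6 mm above the toe's centre line; this point lies 5 mm from the shank axis, where a hooked wire rests. Axes as the tool's
- stand: fixed grey hook stand: three upright walls round a 34 x 36 mm (y, x) well, open towards own -x, rim 108 mm above the bench, outside 42 x 46 mm. Origin: centre of its foot on the bench, z up. The hook hangs with its collar on the rim and its shank in the well, handle centre 138 mm above this origin
- tray: loose red waste tray, 130 mm (own x) by 190 mm (own y), 22 mm high, walls and floor 4 mm, 0.6 kg. Origin: centre of its underside, z up
- rack: bystander: white rack 50 x 130 mm with blue and red capped tubes, 86 mm tall; origin under its centre
- bottle: bystander: white bottle 52 mm diameter, 115 mm tall; origin under its centre
- jar: bystander: amber jar 60 mm diameter, 70 mm tall, green cap; origin under its centre
- cart1: used filter cartridge (may be absent): white cylinder 42 mm diameter, 30 mm tall, blue top, 80 g, standing in a bore at any yaw. Origin: centre of underside, z up. On top a rigid orange bail in its own y-z plane (own x square to it): 4 mm wire, legs at y = +-14 mm, sloping from 42 mm height to a peak at 54 mm on the axis (wire centre); opening 24 mm wide, 22 mm high; peak 36 mm below the mouth
- cart2: used filter cartridge (may be absent): white cylinder 42 mm diameter, 30 mm tall, blue top, 80 g, standing in a bore at any yaw. Origin: centre of underside, z up. On top a rigid orange bail in its own y-z plane (own x square to it): 4 mm wire, legs at y = +-14 mm, sloping from 42 mm height to a peak at 54 mm on the axis (wire centre); opening 24 mm wide, 22 mm high; peak 36 mm below the mouth
- cart3: used filter cartridge (may be absent): white cylinder 42 mm diameter, 30 mm tall, blue top, 80 g, standing in a bore at any yaw. Origin: centre of underside, z up. On top a rigid orange bail in its own y-z plane (own x square to it): 4 mm wire, legs at y = +-14 mm, sloping from 42 mm height to a peak at 54 mm on the axis (wire centre); opening 24 mm wide, 22 mm high; peak 36 mm below the mouth
- cart4: used filter cartridge (may be absent): white cylinder 42 mm diameter, 30 mm tall, blue top, 80 g, standing in a bore at any yaw. Origin: centre of underside, z up. On top a rigid orange bail in its own y-z plane (own x square to it): 4 mm wire, legs at y = +-14 mm, sloping from 42 mm height to a peak at 54 mm on the axis (wire centre); opening 24 mm wide, 22 mm high; peak 36 mm below the mouth
Mind the look-alikes: they are no part of the job. Leave any blue, green or pink look-alike of the part that bears hook_grip alone.

How it is judged:
By the outcome, as a careful person would: the job done as asked, in the order asked, and still so for the second after the job is handed in, with the robot touching nothing.
Of cart1, cart2, cart3, cart4 only 2 to 3 are there at a start; the rules pass over those that are not, and their reading is None.
At some moment in a run one of tray may be knocked a few centimetres aside while the robot is not near it.
It also fails if it takes over 210 s, if anything falls off the work surface, if the arm or the gripper's body presses on something with over 40 N, if the wrist force passes 120 N, or if a joint passes its speed limit or range.

## Working session

There is one attempt and no reset: what is moved stays moved. The work goes in short steps, each a Python script; the robot and the scene stay as the last script left them, time stands still between calls to the robot, and variables do not carry over. Pictures are saved under pics/ and viewed, and the job is handed in when it is done.

```bash
mkdir -p pics; ls
cat > h.py <<'E'
import numpy as np, cv2
from station import ctrl, kin, monitor, cams, workorder
def grab(n):
    p,d=cams.grab_frame(n); return p,d,cams.calibration(n)
def save(p,name,scale=1.5,crop=None):
    if crop: r0,r1,c0,c1=crop; p=p[r0:r1,c0:c1]
    p=cv2.resize(p,None,fx=scale,fy=scale,interpolation=cv2.INTER_CUBIC)
    cv2.imwrite('pics/'+name,p[:,:,::-1])
def rays(px,c):
    px=np.asarray(px,float).reshape(-1,1,2)
    K=np.array([[c['fx'],0,c['cx']],[0,c['fy'],c['cy']],[0,0,1]])
    u=cv2.undistortPoints(px,K,np.array(c['dist_coeffs'],float)).reshape(-1,2)
    d=np.c_[u[:,0],-u[:,1],-np.ones(len(u))]
    T=np.array(c['T']); return T[:3,3],d@T[:3,:3].T
def onz(px,c,z):
    o,d=rays(px,c); return o+d*((z-o[2])/d[:,2])[:,None]
def cloud(d,c):
    h,w=d.shape; v,u=np.mgrid[:h,:w]
    o,r=rays(np.c_[u.ravel(),v.ravel()],c)
    return (o+r*d.reshape(-1,1)).reshape(h,w,3)
def proj(P,c):
    T=np.array(c['T']); p=(np.asarray(P,float).reshape(-1,3)-T[:3,3])@T[:3,:3]
    K=np.array([[c['fx'],0,c['cx']],[0,c['fy'],c['cy']],[0,0,1]])
    q=np.c_[p[:,0],-p[:,1],-p[:,2]]
    return cv2.projectPoints(q,np.zeros(3),np.zeros(3),K,np.array(c['dist_coeffs'],float))[0].reshape(-1,2)
E
python3 - <<'E'
from h import *
for n in('top','scene'):
    p,d,c=grab(n); save(p,n+'0.png'); np.savez(n+'0.npz',p=p,d=d)
    print(n,c['fx'],c['cx'],c['cy'],c['dist_coeffs'],np.round(c['T'],3).tolist())
s=monitor.sense(); print(s)
E
```

```text
pics
top 437.7457076248768 254.67863290943194 187.9013858647096 [0.01412874 0.         0.         0.         0.        ] [[-0.011, 0.993, -0.117, 0.422], [-1.0, -0.009, 0.01, -0.081], [0.009, 0.117, 0.993, 1.186], [0.0, 0.0, 0.0, 1.0]]
scene 435.1183873321964 255.57856180235854 192.51451881006622 [-0.0781983  0.         0.         0.         0.       ] [[-0.778, -0.369, 0.508, 1.233], [0.628, -0.434, 0.646, 0.806], [-0.018, 0.822, 0.569, 0.885], [0.0, 0.0, 0.0, 1.0]]
{'clock': 0.1, 'joints': array([ 1.19572308e+00,  2.91220630e-01, -1.54018063e-01,  1.12671324e+00,
       -7.76393235e-07,  1.43147940e+00]), 'joint_vel': array([ 0.00042494, -0.00283486,  0.00018142, -0.0006728 ,  0.00186989,
        0.00099644]), 'joint_efforts': array([ 1.54624351e-03, -5.37976241e+01,  3.31919682e+01,  9.25876637e-03,
       -2.05610950e-04,  3.56937664e-05]), 'tool_pos': array([0.12256605, 0.51030435, 0.40420358]), 'ee_rot': array([-3.14044814e+00, -1.59705697e-04,  2.90583625e+00]), 'force': array([ 0.35003193, -0.64737498,  1.25224822]), 'wrist_torque': array([ 0.01092517,  0.03707519, -0.03319659]), 'opening': 0.08573376425133278}
```

View pics/top0.png

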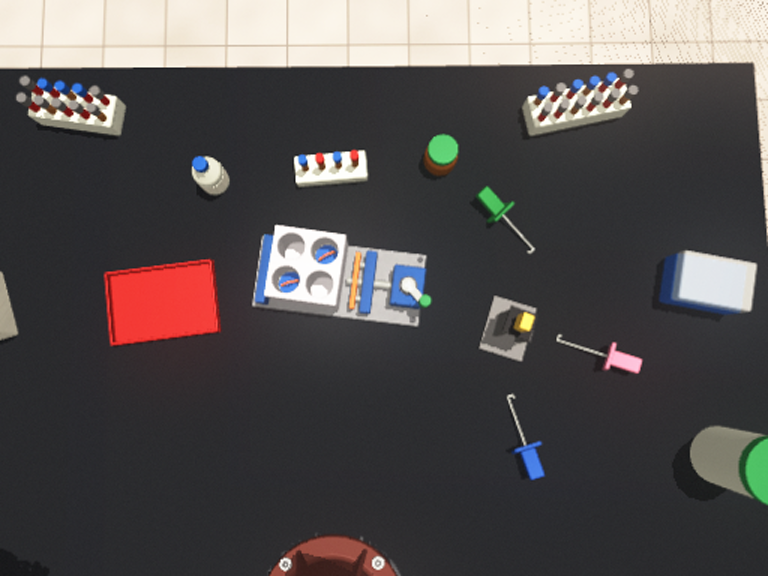

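View pics/scene0.png

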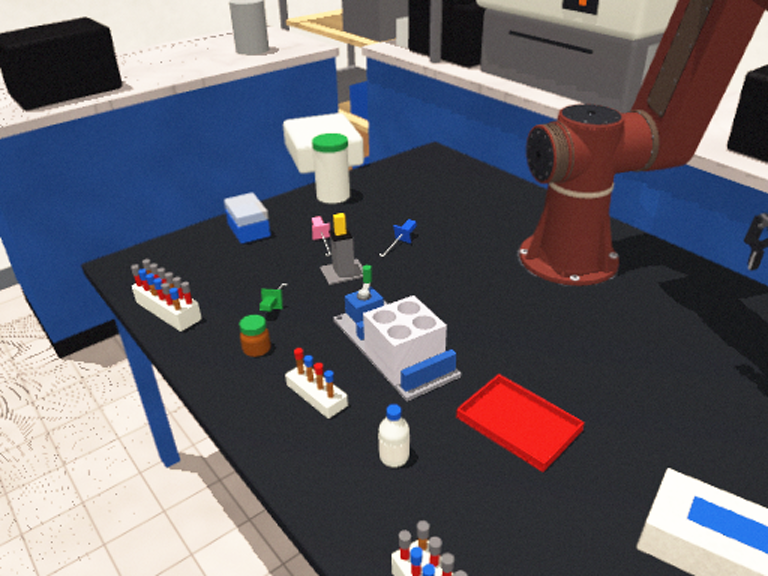

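Run:
```python
from h import *
p=np.load('top0.npz')['p']
a=cv2.resize(p[145:225,160:290],None,fx=6,fy=6,interpolation=cv2.INTER_CUBIC)
cv2.imwrite('pics/c1.png',a[:,:,::-1])
save(p,'c2.png',6,(190,270,310,440))
p=np.load('scene0.npz')['p']
save(p,'c3.png',5,(130,270,195,320))
```

```text
(no output)
```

View pics/c1.png

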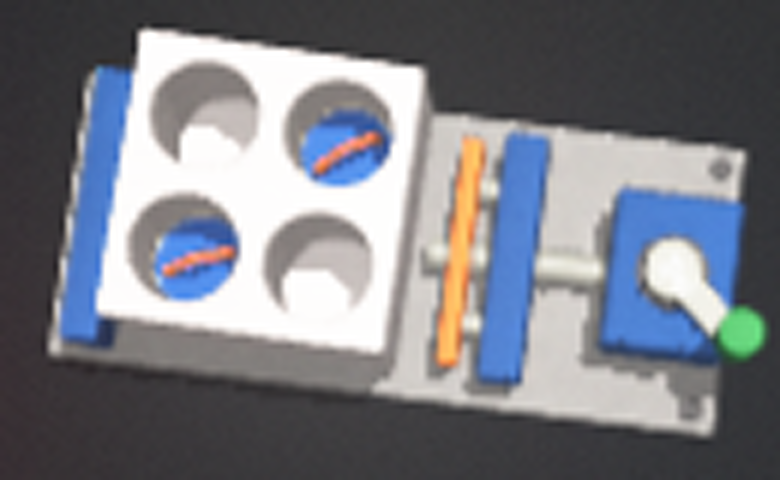

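View pics/c2.png

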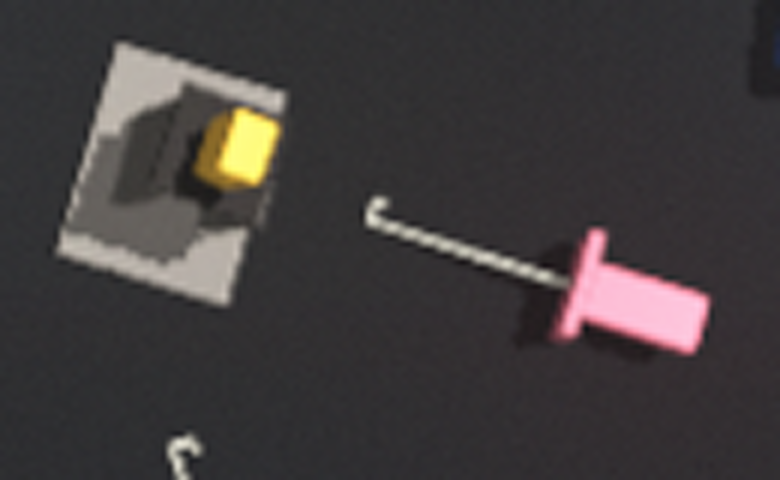

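View pics/c3.png

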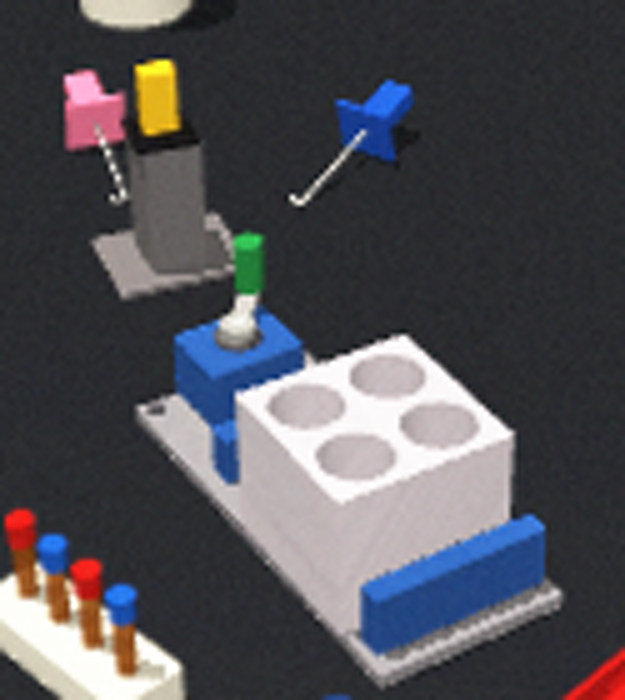

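```bash
cat >> h.py <<'E'
def hsv(p): return cv2.cvtColor(p,cv2.COLOR_RGB2HSV)
def comps(p,lo,hi,minA=15):
    m=cv2.inRange(hsv(p),np.array(lo),np.array(hi))
    n,l,s,c=cv2.connectedComponentsWithStats(m)
    return [(l==i,s[i],c[i]) for i in range(1,n) if s[i][4]>=minA]
COL=dict(red=((0,150,90),(4,255,255)),green=((45,100,50),(80,255,255)),blue=((100,120,50),(125,255,255)),yellow=((22,120,80),(35,255,255)),orange=((5,110,120),(20,255,255)))
E
python3 - <<'E'
from h import *
for n in('top','scene'):
    z=np.load(n+'0.npz'); p,d=z['p'],z['d']; c=cams.calibration(n); C=cloud(d,c)
    for k,(lo,hi) in COL.items():
        for m,s,ct in comps(p,lo,hi):
            if s[4]>20000: continue
            P=C[m&(d>0)]
            print(n,k,ct.round(1),s[4],np.median(P,0).round(3),'zmin/max',P[:,2].min().round(3),P[:,2].max().round(3))
z=np.load('top0.npz');c=cams.calibration('top'); C=cloud(z['d'],c)
for u,v in [(194,164),(217,168),(191,188),(213,190),(206,175),(270,190)]:
    print((u,v),C[v,u].round(3))
E
```

```text
top red [411.9  56.1] 16 [ 0.905 -0.516  0.064] zmin/max 0.051 0.075
top red [24.9 60.1] 23 [0.899 0.51  0.066] zmin/max 0.056 0.077
top red [36.7 62. ] 21 [0.896 0.481 0.064] zmin/max 0.051 0.074
top red [58.8 65.2] 19 [0.886 0.423 0.064] zmin/max 0.053 0.075
top red [69.5 67. ] 22 [0.879 0.392 0.068] zmin/max 0.054 0.083
top red [404.1  69.1] 15 [ 0.869 -0.494  0.062] zmin/max 0.051 0.074
top red [22.7 71. ] 25 [0.87  0.516 0.066] zmin/max 0.05 0.081
top red [45.2 74.4] 23 [0.86  0.457 0.067] zmin/max 0.053 0.076
top red [56.6 75.9] 23 [0.857 0.427 0.063] zmin/max 0.051 0.078
top red [235.9 103.4] 34 [ 0.771 -0.046  0.085] zmin/max 0.067 0.093
top red [212.9 105.2] 32 [0.768 0.013 0.086] zmin/max 0.065 0.091
top red [107.6 201. ] 3679 [0.529 0.304 0.005] zmin/max -0.005 0.028
top green [294.9  99.2] 345 [ 0.787 -0.2    0.071] zmin/max -0.002 0.077
top green [328.5 135.6] 297 [ 0.698 -0.291  0.039] zmin/max -0.002 0.053
top green [283.1 200.2] 57 [ 0.518 -0.161  0.112] zmin/max -0.001 0.117
top green [503.6 312.4] 657 [ 0.255 -0.646  0.181] zmin/max -0.002 0.186
top blue [407.   50.
[... 4842 characters left out ...]
.081
scene orange [117.3 202.4] 27 [ 0.883 -0.37   0.068] zmin/max 0.054 0.079
scene orange [168.5 228.7] 190 [ 0.805 -0.179  0.037] zmin/max 0.006 0.055
scene orange [199.8 244. ] 33 [ 0.777 -0.041  0.053] zmin/max 0.033 0.071
scene orange [206.1 249.1] 39 [ 0.775 -0.011  0.053] zmin/max 0.033 0.07
scene orange [212.8 254.1] 36 [0.772 0.02  0.052] zmin/max 0.036 0.07
scene orange [219.6 259.4] 37 [0.77  0.049 0.053] zmin/max 0.034 0.07
scene orange [281.6 362.3] 37 [0.86  0.408 0.068] zmin/max 0.054 0.081
(194, 164) [0.625 0.07  0.021]
(217, 168) [0.605 0.004 0.078]
(191, 188) [0.554 0.07  0.076]
(213, 190) [0.554 0.019 0.023]
(206, 175) [0.582 0.028 0.113]
(270, 190) [ 0.547 -0.131  0.073]
```

Run:
```python
from h import *
def rect(P,name):
    r=cv2.minAreaRect((P[:,:2]*1000).astype(np.float32)); print(name,len(P),np.round(r[0],1),np.round(r[1],1),round(r[2],2),'zmed',np.median(P[:,2]).round(4))
for n in('top','scene'):
    z=np.load(n+'0.npz'); p,d=z['p'],z['d']; c=cams.calibration(n); C=cloud(d,c); X,Y,Z=C[...,0],C[...,1],C[...,2]
    def box(x0,x1,y0,y1,z0,z1): return (d>0)&(X>x0)&(X<x1)&(Y>y0)&(Y<y1)&(Z>z0)&(Z<z1)
    H=hsv(p); blue=cv2.inRange(H,np.array((100,120,50)),np.array((125,255,255)))>0
    m=box(.5,.7,-.05,.15,.107,.119); rect(C[m],n+' block top')
    for k in range(4):pass
    m=box(.45,.75,-.2,.2,.05,.065)&blue
    rect(C[m&(Y>.1)],n+' fixed jaw'); rect(C[m&(Y<-.08)&(Z>.056)],n+' gearbox'); rect(C[m&(Y<-.05)&(Y>-.09)],n+' sliding')
    m=box(.45,.75,-.2,.2,.004,.02)&(p.max(2)>90); rect(C[m],n+' bed')
    g=cv2.inRange(H,np.array(COL['green'][0]),np.array(COL['green'][1]))>0
    m=box(.49,.56,-.19,-.12,.105,.12)&g; rect(C[m],n+' knobtop')
    m=box(.4,.65,-.2,-.08,.066,.1)&~g&~blue; rect(C[m],n+' crankarm'); print(np.round(C[m][:,2].max(),3))
    yl=cv2.inRange(H,np.array((15,100,60)),np.array((38,255,255)))>0
    m=box(.4,.55,-.4,-.25,.157,.172)&yl; rect(C[m],n+' handle top')
    m=box(.4,.6,-.4,-.2,.095,.118)&~yl; rect(C[m],n+' collar/rim')
    m=box(.4,.6,-.4,-.2,.003,.012)&(p.max(2)>90); rect(C[m],n+' standfoot')
    m=box(.4,.65,.18,.42,-.01,.04)&(H[...,1]>150)&(p[...,0]>90); rect(C[m],n+' tray')
```

```text
top block top 1233 [580.   36.1] [118.4 118.9] 81.46 zmed 0.1131
top fixed jaw 247 [582.2 112.8] [ 16.4 119. ] 83.26 zmed 0.058
top gearbox 344 [ 548.1 -136. ] [54.5 67.3] 82.23 zmed 0.0613
top sliding 147 [557.  -67.5] [ 17.4 105. ] 81.88 zmed 0.0516
top bed 1893 [613.7  15.4] [271.  371.3] 0.57 zmed 0.0133
top knobtop 45 [ 519.  -161.3] [15.3 18.1] 86.85 zmed 0.1123
top crankarm 127 [ 537.8 -141.9] [53.3 27.1] 36.82 zmed 0.0732
0.079
top handle top 88 [ 479.6 -315. ] [18.1 26.4] 68.81 zmed 0.1642
top collar/rim 214 [ 479.2 -315.8] [47.6 47.2] 70.92 zmed 0.1141
top standfoot 538 [ 475.3 -319. ] [ 84.5 101.1] 71.9 zmed 0.0091
top tray 3683 [530.1 305.5] [136.5 202.4] 7.02 zmed 0.0054
scene block top 735 [578.5  36.3] [124.6 122.5] 81.75 zmed 0.1134
scene fixed jaw 224 [583.7 114.6] [ 22.  118.3] 80.78 zmed 0.0578
scene gearbox 163 [ 551.2 -133.9] [58.4 69.8] 83.28 zmed 0.0611
scene sliding 9 [605.  -74.4] [15.3  7.3] 20.85 zmed 0.0509
scene bed 605 [616.    4.3] [355.9 239.3] 78.41 zmed 0.0136
scene knobtop 27 [ 521.  -158.4] [14.9 18.2] 81.31 zmed 0.1116
scene crankarm 57 [ 543.1 -142.4] [52.2 20.9] 47.09 zmed 0.0744
0.078
scene handle top 33 [ 481.4 -313.6] [22.4 25.2] 13.72 zmed 0.1641
scene collar/rim 108 [ 479.7 -315.1] [49.5 47.4] 68.01 zmed 0.112
scene standfoot 174 [ 475.9 -319.7] [93.2 99. ] 72.04 zmed 0.0094
scene tray 2948 [519.1 291.4] [157.7 207.9] 6.67 zmed 0.0068
```

```bash
cat >> h.py <<'E'
def down(yaw): return [np.pi,0,yaw]
def tcp(g): return [g[0],g[1],g[2]+0.155]
def go(g,yaw,joint=False,v=0.15):
    if joint: ctrl.move_pose(tcp(g),down(yaw))
    else: ctrl.move_l(tcp(g),down(yaw),max_speed=v)
E
python3 - <<'E'
from h import *
z=np.load('top0.npz');p=z['p'];c=cams.calibration('top')
H=hsv(p)
print('knob top',onz([283.1,200.2],c,.111))
# hub cap: whitish pixels inside gearbox
m=(H[...,1]<60)&(H[...,2]>150); m[:180]=0;m[205:]=0;m[:,:262]=0;m[:,285:]=0
n,l,s,ct=cv2.connectedComponentsWithStats(m.astype(np.uint8)); print(s[1:],ct[1:])
print('cap',onz([271.9,190],c,.075))
t0=monitor.sense()['clock']
knob=np.array([.520,-.160]);yaw=np.deg2rad(220.3)
ctrl.grip(0.045)
go([*knob,.20],yaw,True)
s=monitor.sense();print(s['clock'],s['tool_pos'],s['force'],s['joints'])
go([*knob,.102],yaw)
for n in('top','scene'):
    p,d,c=grab(n); save(p,n+'1.png',5 if n=='scene' else 4,(140,240,170,320) if n=='scene' else (150,250,180,330))
s=monitor.sense();print(s['clock'],s['tool_pos'],s['force'],s['opening'])
E
```

```text
knob top [[ 0.51728345 -0.16162205  0.111     ]]
[[267 184  14  17 126]] [[273.61904762 191.21428571]]
cap [[ 0.54692205 -0.13615119  0.075     ]]
3.325 [ 0.52015874 -0.15944681  0.35504326] [-0.39219709  0.15686416 -0.5901196 ] [-4.31881271e-01  3.58910618e-01 -1.90200789e-01  1.02164110e+00
  1.44077814e-04 -1.13592331e+00]
4.225 [ 0.52053835 -0.16015935  0.25811915] [-0.03662003 -0.55456541  0.84574944] 0.044989341131065244
```

View pics/scene1.png

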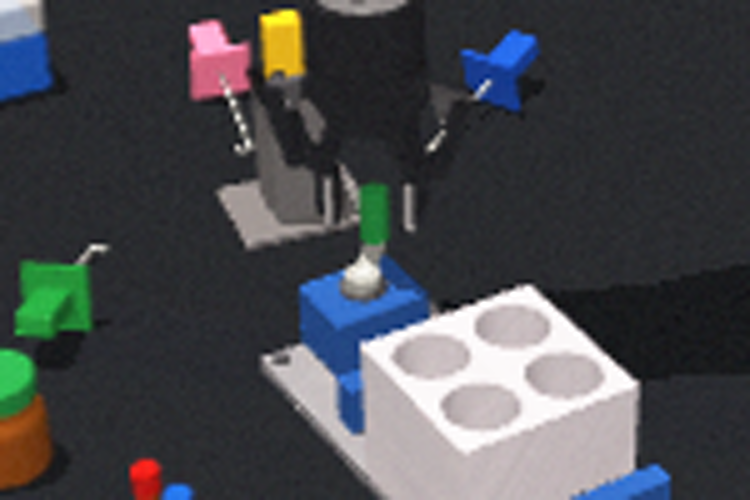

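Run:
```python
from h import *
f0=monitor.sense()['force']
ctrl.grip(0.015,25)
ctrl.sleep(.3)
s=monitor.sense();print(s['clock'],s['opening'],s['tool_pos'],s['force'],s['wrist_torque'])
hub=np.array([.5485,-.1355]); k=s['tool_pos'][:2]
r=k-hub; a0=np.arctan2(r[1],r[0]); print('r',np.linalg.norm(r),np.degrees(a0))
R=.04
yaw=np.deg2rad(220.3)
for i in range(1,5):
    a=a0-np.deg2rad(15*i); g=hub+R*np.array([np.cos(a),np.sin(a)])
    go([*g,.102],yaw,v=.1)
    s=monitor.sense(); f=s['force']; rr=np.array([np.cos(a),np.sin(a)]); tt=np.array([np.sin(a),-np.cos(a)])
    print(round(s['clock'],2),np.degrees(a).round(),'Fr %.1f Ft %.1f Fz %.1f'%(f[:2]@rr,f[:2]@tt,f[2]),(s['tool_pos'][:2]-g).round(4),s['opening'].round(4))
```

```text
4.8667 0.01874861681487026 [ 0.52023317 -0.16012297  0.25766535] [-0.79718498  1.0141037   6.02055342] [ 0.1371567   0.2532821  -0.02321165]
r 0.037487390231801074 -138.94117605879117Traceback (most recent call last):
  File "<stdin>", line 14, in <module>
AttributeError: 'float' object has no attribute 'round'
```

```bash
cat >> h.py <<'E'
def crank(hub,R,a0,n,step=15,yaw=np.deg2rad(220.3),z=.102,v=.1,lim=9,quiet=False):
    """a0: start angle (rad). returns log"""
    L=[]
    for i in range(1,n+1):
        a=a0-np.deg2rad(step*i); u=np.array([np.cos(a),np.sin(a)]); g=hub+R*u
        go([*g,z],yaw,v=v); s=monitor.sense(); f=s['force']; tt=np.array([np.sin(a),-np.cos(a)])
        L.append((np.degrees(a),f[:2]@u,f[:2]@tt,f[2],*(s['tool_pos'][:2]),s['opening'],f[0],f[1]))
        if not quiet: print('%.2f a%.0f Fr %.1f Ft %.1f Fz %.1f err %s op %.4f F %.1f %.1f'%(s['clock'],L[-1][0],*L[-1][1:4],((np.array(s['tool_pos'])[:2]-g)*1000).round(1),s['opening'],f[0],f[1]))
        if abs(L[-1][1])>lim*1.5 or L[-1][2]<-lim: print('STOP'); break
    return a,np.array(L)
E
python3 - <<'E'
from h import *
hub=np.array([.5485,-.1355])
a,L=crank(hub,.04,np.deg2rad(-153.9),12)
E
```

```text
5.37 a-169 Fr -7.1 Ft 1.9 Fz 0.6 err [1.3 0.5] op 0.0192 F 6.6 3.3
5.62 a-184 Fr -5.7 Ft 2.5 Fz 2.3 err [1.2 0.3] op 0.0190 F 5.9 2.1
5.88 a-199 Fr -4.8 Ft 2.3 Fz 3.0 err [1.  0.2] op 0.0191 F 5.3 0.6
6.14 a-214 Fr -3.1 Ft 1.0 Fz 6.0 err [0.7 0.2] op 0.0189 F 3.1 -0.9
6.40 a-229 Fr 0.2 Ft 2.2 Fz 9.0 err [0.5 0.2] op 0.0191 F 1.5 1.6
6.66 a-244 Fr 2.3 Ft 1.3 Fz 9.9 err [0.3 0.4] op 0.0191 F 0.1 2.6
6.92 a-259 Fr 4.0 Ft 1.6 Fz 10.5 err [0.3 0.8] op 0.0189 F 0.8 4.3
7.17 a-274 Fr 6.8 Ft 1.6 Fz 9.4 err [0.5 0.9] op 0.0191 F 2.1 6.7
7.43 a-289 Fr 9.7 Ft 1.9 Fz 8.2 err [0.9 1. ] op 0.0190 F 5.0 8.6
7.69 a-304 Fr 9.5 Ft 1.9 Fz 6.6 err [1.3 0.8] op 0.0189 F 6.9 6.9
7.95 a-319 Fr 10.1 Ft 1.5 Fz 3.6 err [1.6 0.5] op 0.0191 F 8.6 5.6
8.21 a-334 Fr 9.5 Ft 1.9 Fz 3.4 err [ 1.7 -0. ] op 0.0192 F 9.4 2.5
```

Run:
```python
from h import *
hub=np.array([.5508,-.1342])
a,L=crank(hub,.04,np.deg2rad(-334),14)
p,d,c=grab('top'); save(p,'top2.png',4,(140,240,170,320))
```

```text
8.46 a-349 Fr -0.2 Ft 2.3 Fz 8.5 err [ 0.1 -0.5] op 0.0190 F 0.2 -2.3
8.72 a-364 Fr -0.2 Ft 1.5 Fz 8.2 err [-0.1 -0.6] op 0.0193 F -0.3 -1.5
8.97 a-379 Fr -0.3 Ft 2.8 Fz 7.5 err [-0.3 -0.6] op 0.0188 F -1.2 -2.6
9.23 a-394 Fr -0.5 Ft 2.3 Fz 8.6 err [-0.4 -0.5] op 0.0189 F -1.7 -1.6
9.49 a-409 Fr 0.3 Ft 1.4 Fz 9.3 err [-0.6 -0.4] op 0.0191 F -0.9 -1.2
9.75 a-424 Fr -0.7 Ft 2.4 Fz 10.8 err [-0.6 -0.2] op 0.0191 F -2.5 -0.5
10.01 a-439 Fr -0.8 Ft 2.9 Fz 9.2 err [-0.7 -0.1] op 0.0190 F -3.0 0.2
10.27 a-454 Fr -0.3 Ft 2.6 Fz 9.2 err [-0.7  0.1] op 0.0190 F -2.6 0.4
10.53 a-469 Fr -0.9 Ft 2.1 Fz 10.7 err [-0.7  0.3] op 0.0189 F -1.7 1.5
10.78 a-484 Fr -0.9 Ft 2.7 Fz 10.7 err [-0.7  0.4] op 0.0192 F -1.7 2.2
11.04 a-499 Fr -0.5 Ft 2.2 Fz 11.0 err [-0.6  0.5] op 0.0193 F -1.1 2.0
11.30 a-514 Fr -0.7 Ft 2.2 Fz 10.6 err [-0.5  0.5] op 0.0189 F -0.3 2.3
11.56 a-529 Fr 0.2 Ft 2.3 Fz 10.0 err [-0.3  0.5] op 0.0190 F -0.6 2.2
11.82 a-544 Fr 0.2 Ft 2.1 Fz 9.3 err [-0.2  0.5] op 0.0187 F -0.0 2.1
```

View pics/top2.png

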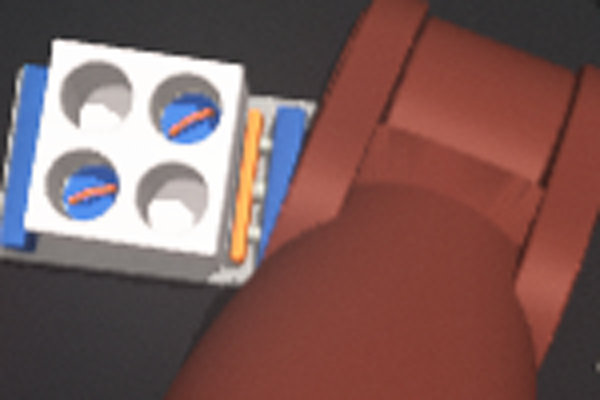

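Run:
```python
from h import *
hub=np.array([.5508,-.1342])
a,L=crank(hub,.04,np.deg2rad(-544),26,lim=7)
p,d,c=grab('top'); save(p,'top3.png',5,(140,240,170,320))
p,d,c=grab('scene'); save(p,'scene3.png',5,(170,270,200,320))
```

```text
12.12 a-559 Fr 0.9 Ft 2.4 Fz 9.7 err [-0.1  0.5] op 0.0189 F -0.0 2.6
12.38 a-574 Fr 0.6 Ft 1.5 Fz 9.4 err [-0.   0.5] op 0.0193 F 0.4 1.6
12.64 a-589 Fr 0.2 Ft 2.1 Fz 10.4 err [0.1 0.5] op 0.0192 F 1.5 1.5
12.90 a-604 Fr 2.3 Ft 1.3 Fz 8.7 err [0.2 0.4] op 0.0192 F 0.2 2.6
13.16 a-619 Fr 1.8 Ft 2.4 Fz 9.7 err [0.3 0.3] op 0.0194 F 2.0 2.2
13.42 a-634 Fr 1.9 Ft 2.2 Fz 9.1 err [0.5 0.1] op 0.0191 F 2.3 1.8
13.68 a-649 Fr 1.0 Ft 3.0 Fz 8.0 err [ 0.5 -0. ] op 0.0188 F 3.2 -0.1
13.93 a-664 Fr 1.3 Ft 1.1 Fz 8.4 err [ 0.5 -0.2] op 0.0190 F 1.7 0.4
14.19 a-679 Fr 1.9 Ft 2.6 Fz 8.0 err [ 0.3 -0.4] op 0.0192 F 3.2 -0.7
14.45 a-694 Fr 0.5 Ft 1.7 Fz 7.5 err [ 0.2 -0.5] op 0.0194 F 1.2 -1.3
14.71 a-709 Fr 0.8 Ft 2.2 Fz 8.4 err [ 0.  -0.5] op 0.0194 F 1.2 -2.0
14.97 a-724 Fr 1.0 Ft 2.1 Fz 8.5 err [-0.1 -0.6] op 0.0192 F 0.9 -2.2
15.22 a-739 Fr -0.4 Ft 2.6 Fz 10.1 err [-0.3 -0.5] op 0.0189 F -1.3 -2.3
15.48 a-754 Fr 0.9 Ft 1.4 Fz 9.1 err [-0.5 -0.5] op 0.0195 F -0.0 -1.7
15.74 a-769 Fr -0.8 Ft 1.1 Fz 10.1 err [-0.6 -0.4] op 0.0192 F -1.4 -0.1
16.00 a-784 Fr -0.1 Ft 1.9 Fz 9.9 err [-0.7 -0.2] op 0.0192 F -1.7 -0.7
16.26 a-799 Fr 0.0 Ft 1.4 Fz 9.1 err [-0.8 -0. ] op 0.0189 F -1.4 -0.3
16.52 a-814 Fr -0.4 Ft 0.9 Fz 9.7 err [-0.8  0.1] op 0.0193 F -0.9 0.5
16.77 a-829 Fr 0.3 Ft 1.0 Fz 10.3 err [-0.7  0.3] op 0.0191 F -1.1 0.0
17.03 a-844 Fr -0.5 Ft 2.6 Fz 9.9 err [-0.7  0.4] op 0.0188 F -1.9 1.9
17.29 a-859 Fr -0.4 Ft 2.6 Fz 11.0 err [-0.6  0.5] op 0.0191 F -1.4 2.2
17.55 a-874 Fr -0.1 Ft 1.2 Fz 10.6 err [-0.5  0.5] op 0.0193 F -0.4 1.2
17.81 a-889 Fr -0.2 Ft 1.8 Fz 10.1 err [-0.3  0.6] op 0.0189 F -0.2 1.8
18.07 a-904 Fr -0.1 Ft 0.5 Fz 10.0 err [-0.2  0.5] op 0.0188 F 0.1 0.5
18.32 a-919 Fr -0.3 Ft 1.6 Fz 9.9 err [-0.1  0.5] op 0.0191 F 0.8 1.4
18.58 a-934 Fr 1.5 Ft 1.6 Fz 10.4 err [-0.1  0.5] op 0.0189 F -0.3 2.1
```

View pics/top3.png

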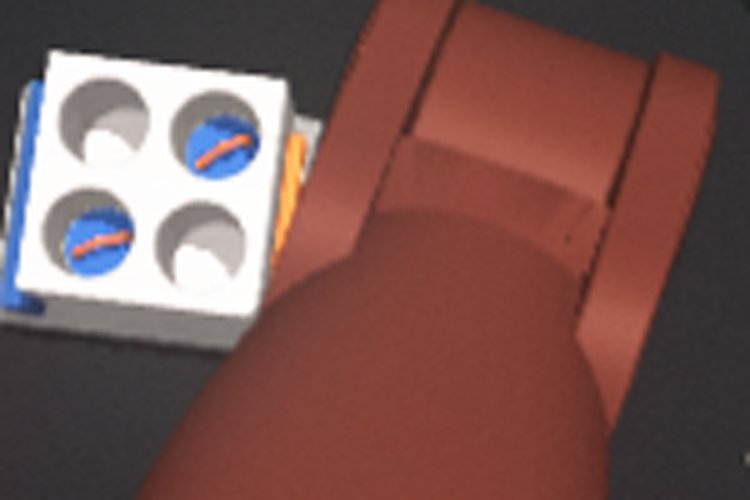

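Run:
```python
from h import *
hub=np.array([.5508,-.1342])
a,L=crank(hub,.04,np.deg2rad(-934),12,lim=7)
if len(L)==12: a,L=crank(hub,.04,a,45,step=4,v=.06,lim=5)
p,d,c=grab('top'); save(p,'top4.png',5,(140,240,170,320))
p,d,c=grab('scene'); save(p,'scene4.png',5,(170,270,200,320))
```

```text
18.94 a-949 Fr 1.2 Ft 1.8 Fz 9.8 err [0.  0.4] op 0.0190 F 0.5 2.1
19.20 a-964 Fr 0.4 Ft 2.9 Fz 9.3 err [0.2 0.4] op 0.0192 F 2.4 1.6
19.46 a-979 Fr 1.7 Ft 1.6 Fz 9.1 err [0.2 0.3] op 0.0190 F 1.3 1.9
19.72 a-994 Fr 0.9 Ft 2.2 Fz 8.5 err [0.3 0.2] op 0.0192 F 2.3 0.8
19.98 a-1009 Fr 0.9 Ft 1.5 Fz 8.4 err [0.3 0. ] op 0.0191 F 1.7 0.4
20.23 a-1024 Fr 1.8 Ft 0.9 Fz 8.9 err [ 0.3 -0.1] op 0.0191 F 1.7 1.0
20.49 a-1039 Fr 0.7 Ft 1.4 Fz 9.0 err [ 0.2 -0.2] op 0.0191 F 1.4 -0.6
20.75 a-1054 Fr 0.9 Ft 1.2 Fz 8.4 err [ 0.1 -0.3] op 0.0190 F 1.3 -0.6
21.01 a-1069 Fr 0.9 Ft 1.4 Fz 8.5 err [-0.  -0.4] op 0.0192 F 1.2 -1.2
21.27 a-1084 Fr 0.6 Ft 0.5 Fz 8.3 err [-0.1 -0.4] op 0.0189 F 0.5 -0.6
21.52 a-1099 Fr 0.2 Ft -0.5 Fz 8.7 err [-0.3 -0.4] op 0.0188 F 0.3 0.4
21.78 a-1114 Fr 0.0 Ft 1.4 Fz 9.4 err [-0.4 -0.3] op 0.0191 F -0.8 -1.1
22.03 a-1118 Fr -0.0 Ft -1.6 Fz 8.1 err [-0.1  0.1] op 0.0187 F 1.0 1.3
22.28 a-1122 Fr 0.2 Ft -1.9 Fz 8.5 err [-0.   0.3] op 0.0186 F 1.4 1.3
22.53 a-1126 Fr -0.4 Ft -2.8 Fz 8.7 err [0.1 0.3] op 0.0188 F 1.8 2.3
22.78 a-1130 Fr -0.4 Ft -3.9 Fz 7.8 err [0.2 0.4] op 0.0190 F 2.8 2.8
23.03 a-1134 Fr -0.4 Ft -3.3 Fz 7.1 err [0.3 0.4] op 0.0187 F 2.4 2.2
23.28 a-1138 Fr 0.1 Ft -6.4 Fz 6.5 err [0.4 0.5] op 0.0193 F 5.4 3.3
STOP
```

View pics/top4.png

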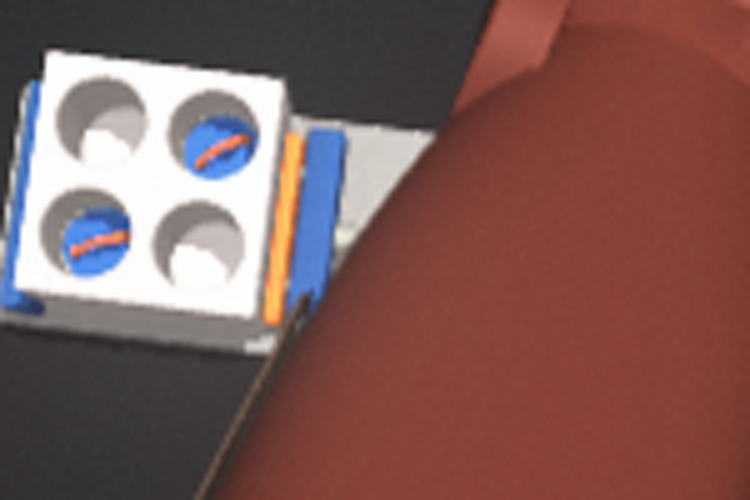

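Run:
```python
from h import *
hub=np.array([.5508,-.1342])
a,L=crank(hub,.04,np.deg2rad(-1138),30,step=3,v=.06,lim=13)
```

```text
23.63 a-1141 Fr -1.1 Ft -6.3 Fz 6.4 err [0.6 0.5] op 0.0194 F 5.0 4.0
23.88 a-1144 Fr 0.2 Ft -8.1 Fz 6.0 err [0.7 0.5] op 0.0193 F 7.4 3.4
24.13 a-1147 Fr -0.8 Ft -8.1 Fz 5.0 err [0.9 0.5] op 0.0192 F 7.1 3.9
24.38 a-1150 Fr -0.3 Ft -8.8 Fz 4.1 err [1.  0.5] op 0.0186 F 8.2 3.3
24.63 a-1153 Fr -0.8 Ft -9.4 Fz 3.9 err [1.1 0.5] op 0.0193 F 8.7 3.5
24.88 a-1156 Fr -1.7 Ft -9.3 Fz 3.9 err [1.2 0.5] op 0.0191 F 8.6 3.9
25.13 a-1159 Fr -1.5 Ft -10.2 Fz 2.6 err [1.4 0.4] op 0.0190 F 9.7 3.4
25.38 a-1162 Fr -1.8 Ft -11.2 Fz 2.5 err [1.5 0.4] op 0.0191 F 10.9 3.4
25.63 a-1165 Fr -2.3 Ft -11.5 Fz 2.2 err [1.7 0.3] op 0.0192 F 11.3 3.3
25.88 a-1168 Fr -2.5 Ft -12.0 Fz 0.4 err [1.8 0.2] op 0.0189 F 11.9 2.9
26.13 a-1171 Fr -2.9 Ft -12.3 Fz -0.4 err [1.9 0.1] op 0.0188 F 12.4 2.7
26.38 a-1174 Fr -1.7 Ft -14.2 Fz -1.0 err [ 2.1 -0. ] op 0.0192 F 14.3 0.7
STOP
```

Run:
```python
from h import *
s=monitor.sense(); k=np.array(s['tool_pos']); print('knob',k)
ctrl.grip(0.045)
s=monitor.sense(); print(s['tool_pos'],s['force'])
yaw=np.deg2rad(220.3)
go([k[0],k[1],.22],yaw)
go([.40,-.36,.26],2.81,True)
for n in('top','scene'):
    p,d,c=grab(n); np.savez(n+'5.npz',p=p,d=d); save(p,n+'5.png',5,(140,240,160,310) if n=='top' else (140,270,180,320))
print(monitor.sense()['clock'])
```

```text
knob [ 0.5500789  -0.17410715  0.2578569 ]
[ 0.54721597 -0.17375457  0.25644847] [ 0.74566437  0.81876969 -0.15606962]
28.7417
```

View pics/top5.png

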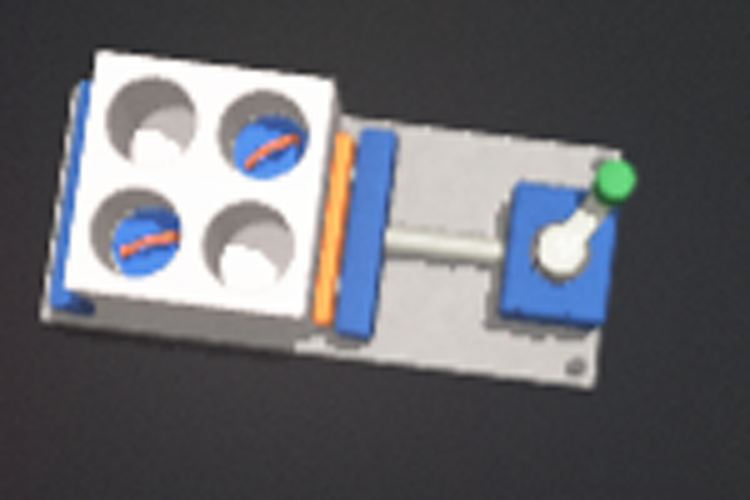

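View pics/scene5.png

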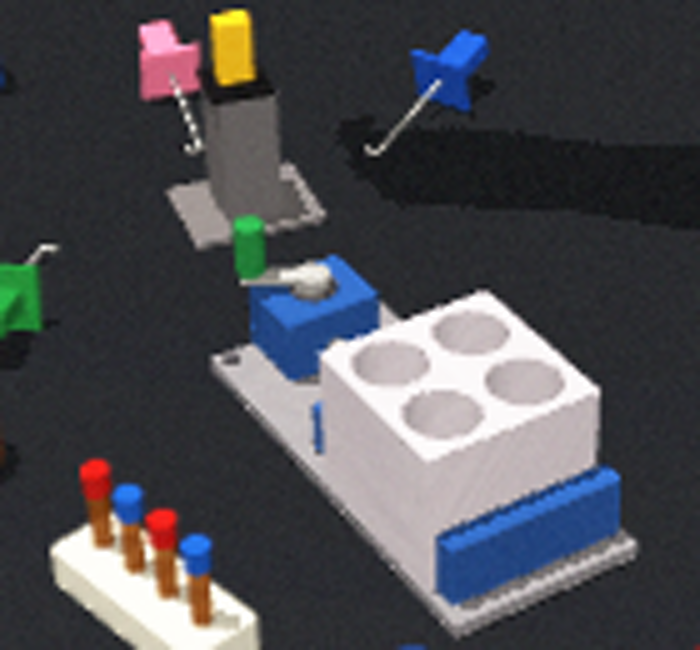

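Run:
```python
from h import *
from numpy import *
c=cams.calibration('top')
yv=array([.136,.991]);yv/=linalg.norm(yv); xv=array([yv[1],-yv[0]])
hub=array([.5485,-.1355])
for n in('top0','top5'):
    p=load(n+'.npz')['p']; H=hsv(p)
    # sample along vise y at several lateral offsets, plane z=.055
    for col in('orange','blue'):
        m=cv2.inRange(H,array(COL[col][0]),array(COL[col][1]))>0
        v,u=nonzero(m); W=onz(c_[u,v],c,.055)[:,:2]-hub
        a=W@yv;b=W@xv
        k=(a>.03)&(a<.128)&(abs(b)<.04) if col=='orange' else (a>.03)&(a<.115)&(abs(b)<.04)
        print(n,col,k.sum(),'mean',a[k].mean().round(4),'pct',percentile(a[k],[3,97]).round(4))
    g=comps(p,*COL['green']); 
    for mm,s,ct in g:
        if 180<ct[1]-0<215 and 265<ct[0]<295 or 165<ct[1]<200 and 265<ct[0]<300: print('knob',onz(ct,c,.110))
p,d=load('top5.npz')['p'],load('top5.npz')['d']; save(p,'pad5.png',10,(155,215,215,285))
C=cloud(d,c); X,Y,Z=C[...,0],C[...,1],C[...,2]
m=(d>0)&(X>.5)&(X<.7)&(Y>-.05)&(Y<.15)&(Z>.107)&(Z<.119)
print(cv2.minAreaRect((C[m][:,:2]*1000).astype(float32)))
```

```text
top0 orange 118 mean 0.0917 pct [0.087  0.0964]
top0 blue 214 mean 0.0684 pct [0.0599 0.0769]
knob [[ 0.51734565 -0.16175269  0.11      ]]
top5 orange 126 mean 0.1178 pct [0.1127 0.1228]
top5 blue 210 mean 0.1006 pct [0.0921 0.109 ]
knob [[ 0.57764628 -0.16175946  0.11      ]]<stdin>:18: DeprecationWarning: The 'fix_imports' flag is deprecated and has no effect. (Deprecated in NumPy 2.1)
Traceback (most recent call last):
TypeError: expected str, bytes or os.PathLike object, not ndarray
```

Run:
```python
from h import *
yaw=2.801
ctrl.grip(0.05,60)
go([.4815,-.314,.22],yaw,True)
go([.4815,-.314,.141],yaw,v=.1)
s=monitor.sense(); print(s['clock'],s['tool_pos'],s['force'])
ctrl.grip(0.01,60); ctrl.sleep(.3)
s=monitor.sense(); print(s['clock'],s['opening'],s['tool_pos'],s['force'],s['wrist_torque'])
```

```text
30.4 [ 0.48163315 -0.31431244  0.29666763] [-0.21400913  0.06414159  0.62727036]
31.0917 0.017019143838953726 [ 0.48172474 -0.31417104  0.29666403] [-0.65406119 -0.50711035  5.87915152] [0.03954252 0.11269542 0.00226879]
```

Run:
```python
from h import *
yaw=2.801
go([.4817,-.3142,.285],yaw,v=.1)
go([.46,-.20,.30],yaw,v=.2)
for n in('top','scene'):
    p,d,c=grab(n); np.savez(n+'6.npz',p=p,d=d)
    g=proj([.46,-.2,.2],c)[0]; print(g)
    r,q=int(g[1]),int(g[0]); save(p,n+'6.png',5,(max(r-60,0),r+60,q-70,q+70))
s=monitor.sense();print(s['clock'],s['tool_pos'],s['force'],s['opening'])
```

```text
[303.50434499 221.87203131]
[250.35559438 144.41891368]
33.5167 [ 0.46024106 -0.20104663  0.45466183] [-0.1531522   0.39990803 -0.89315755] 0.01796702818252726
```

View pics/top6.png

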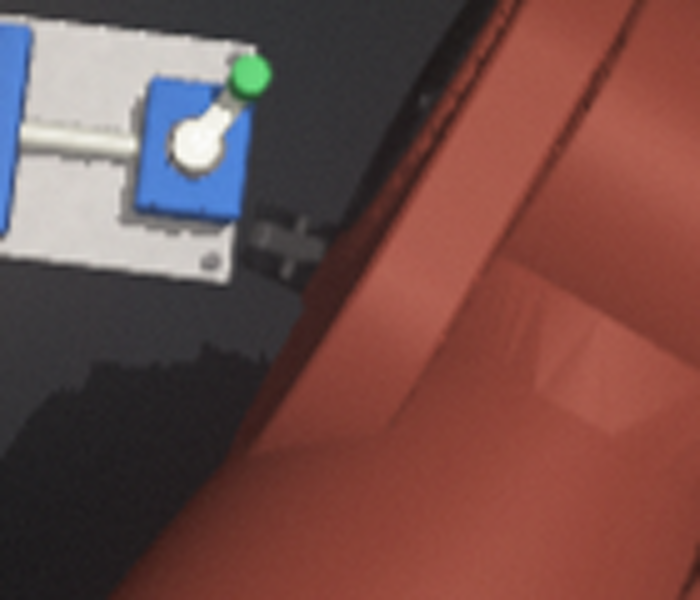

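View pics/scene6.png

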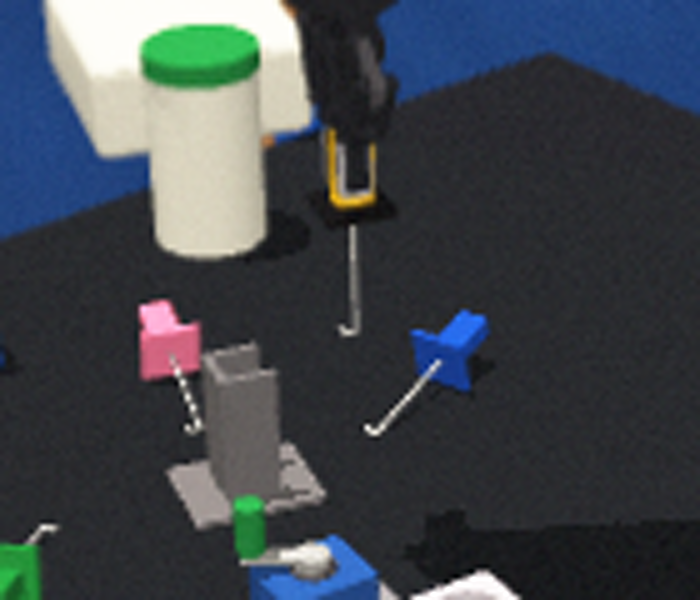

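Run:
```python
from h import *
for n,f in(('top','top5'),('scene','scene5')):
    z=np.load(f+'.npz'); p,d=z['p'],z['d']; c=cams.calibration(n); C=cloud(d,c); X,Y,Z=C[...,0],C[...,1],C[...,2]
    top=((d>0)&(X>.49)&(X<.68)&(Y>-.06)&(Y<.14)&(Z>.106)&(Z<.122)).astype(np.uint8)
    cn,hi=cv2.findContours(top,cv2.RETR_CCOMP,cv2.CHAIN_APPROX_NONE)
    big=max(range(len(cn)),key=lambda i:cv2.contourArea(cn[i]) if hi[0][i][3]<0 else 0)
    fill=np.zeros_like(top); cv2.drawContours(fill,cn,big,1,-1)
    hole=((fill==1)&(top==0)).astype(np.uint8)
    k,l,s,ct=cv2.connectedComponentsWithStats(hole,connectivity=4)
    P=[]
    for i in range(1,k):
        if s[i][4]>60:
            v,u=np.nonzero(l==i); W=onz(np.c_[u,v],c,.112)
            print(n,ct[i].round(1),s[i][4],W.mean(0).round(4),np.ptp(W,axis=0).round(4)); P.append(W.mean(0)[:2])
    v,u=np.nonzero(fill); W=onz(np.c_[u,v],c,.112); print('blk',W.mean(0).round(4)); 
    r=cv2.minAreaRect((W[:,:2]*1000).astype(np.float32)); print(r)
    P=np.array(P); print('mean of bores',P.mean(0).round(4))
```

```text
top [189.8 163.6] 252 [0.6107 0.0687 0.112 ] [0.0429 0.0422 0.    ]
top [212.1 166.3] 253 [0.6033 0.0133 0.112 ] [0.0428 0.0422 0.    ]
top [186.7 185.7] 260 [0.5554 0.076  0.112 ] [0.0447 0.042  0.    ]
top [209.3 188.6] 259 [0.5478 0.0203 0.112 ] [0.0424 0.0419 0.    ]
blk [0.5792 0.0449 0.112 ]
((579.5999145507812, 44.695655822753906), (118.75389862060547, 118.86164093017578), 82.31312561035156)
mean of bores [0.5793 0.0446]
scene [273.5 207.2] 80 [0.5504 0.022  0.112 ] [0.0369 0.0419 0.    ]
scene [257.6 213.4] 82 [0.6058 0.015  0.112 ] [0.0374 0.0376 0.    ]
scene [284.4 216.7] 91 [0.5567 0.0772 0.112 ] [0.0367 0.0397 0.    ]
scene [268.1 223.4] 96 [0.6125 0.0704 0.112 ] [0.0375 0.0374 0.    ]
blk [0.5815 0.0475 0.112 ]
((581.2597045898438, 46.786373138427734), (128.7389678955078, 125.01160430908203), 82.36034393310547)
mean of bores [0.5814 0.0461]
```

Run:
```python
from h import *
z=np.load('top5.npz'); p,d=z['p'].astype(int),z['d']; c=cams.calibration('top')
B=np.array([.5794,.0446]); th=np.deg2rad(-7.65); R=np.array([[np.cos(th),-np.sin(th)],[np.sin(th),np.cos(th)]])
rb=p[...,0]-p[...,2]
C=cloud(d,c)
for name,o in(('A(+x,-y)',(.028,-.028)),('B(-x,+y)',(-.028,.028))):
    bc=B+R@np.array(o); u0,v0=proj([*bc,.112],c)[0]; 
    vv,uu=np.mgrid[:384,:512]; m=(np.hypot(uu-u0,vv-v0)<9.5)&(rb>25)
    v,u=np.nonzero(m); w=rb[m].astype(float)
    W=onz(np.c_[u,v],c,.070)[:,:2]; ctr=(W*w[:,None]).sum(0)/w.sum()
    q=W-ctr; e,V=np.linalg.eigh((q*w[:,None]).T@q); a=np.degrees(np.arctan2(V[1,1],V[0,1]))
    ext=q@V[:,1]
    print(name,'bore',bc.round(4),len(v),'bail ctr',ctr.round(4),'rel bore mm',((ctr-bc)*1000).round(1),'dir',a.round(1),'len',np.ptp(ext).round(4),'width',np.sqrt(e[0]/w.sum()).round(4))
    print('depth z of bail',np.percentile(C[m][:,2],[10,50,90]).round(3), np.c_[u,v].mean(0))
    mb=(np.hypot(uu-u0,vv-v0)<9.5)&(p[...,2]-p[...,0]>40); vb,ub=np.nonzero(mb); Wb=onz(np.c_[ub,vb],c,.05)[:,:2]
    print('blue extents rel bore x',((np.percentile(Wb,[0,100],axis=0)-bc)*1000).round(1).tolist())
```

```text
A(+x,-y) bore [0.6034 0.0131] 23 bail ctr [0.6029 0.0123] rel bore mm [-0.5 -0.9] dir 117.9 len 0.03 width 0.0014
depth z of bail [0.053 0.067 0.074] [214.08695652 169.13043478]
blue extents rel bore x [[-12.7, -17.7], [19.3, 19.1]]
B(-x,+y) bore [0.5554 0.0761] 23 bail ctr [0.5547 0.0749] rel bore mm [-0.7 -1.2] dir 106.4 len 0.0291 width 0.0014
depth z of bail [0.053 0.065 0.078] [189.47826087 187.95652174]
blue extents rel bore x [[-16.6, -12.8], [20.1, 21.1]]
```

```bash
cat >> h.py <<'E'
def ht(h,sx,sy,toez,corr=(0,0)):
    """TCP pose to put shank axis at (sx,sy), toe centre at toez, hook yaw h; corr = shank minus grasp, in gripper frame"""
    g=h+np.pi; c,s=np.cos(g),np.sin(g); o=np.array([c*corr[0]-s*corr[1], s*corr[0]+c*corr[1]])
    g=(g+np.pi)%(2*np.pi)-np.pi
    return [sx-o[0],sy-o[1],toez+.2784],[np.pi,0,g]
E
cat > meas.py <<'E'
from h import *
BT=np.array([.5794,.0446]); BS=np.array([.5814,.0461]); th=np.deg2rad(-7.65); R=np.array([[np.cos(th),-np.sin(th)],[np.sin(th),np.cos(th)]])
def shank(tag):
    """scene view: find shank pixels near predicted line; return xy at several heights (scene frame) minus predicted"""
    p,d,c=grab('scene'); s=monitor.sense(); t=np.array(s['tool_pos']); toe=t[2]-.2784
    np.savez('sc_%s.npz'%tag,p=p,d=d)
    g=proj([t[0],t[1],toe],c)[0].astype(int); save(p,tag+'.png',5,(max(g[1]-75,0),g[1]+45,max(g[0]-70,0),g[0]+70))
    G=cv2.cvtColor(p,cv2.COLOR_RGB2GRAY).astype(float); out=[]
    T=np.array(c['T']); 
    for z in np.arange(toe+.02,toe+.082,.004):
        u,v=proj([t[0],t[1],z],c)[0]; r=int(round(v)); us=np.arange(int(u)-8,int(u)+9)
        I=G[r,us]; b=np.median(I); w=np.clip(I-b-20,0,None)
        if w.sum()<20: continue
        i=np.argmax(w); sl=slice(max(i-2,0),i+3); uc=(us[sl]*w[sl]).sum()/w[sl].sum()
        out.append((z,uc-u,v,w.max()))
    return t,np.array(out),c
E
python3 - <<'E'
from meas import *
h=np.deg2rad(27.9); bc=BS+R@np.array([.028,-.028]); sh=bc-.0175*np.array([np.cos(h),np.sin(h)])
print(bc,sh)
go([.46,-.2,.345],2.801)
pos,rot=ht(h,*sh,.15+.03); print(pos,rot,kin.ik(pos,rot))
ctrl.move_pose(pos,rot)
ctrl.move_l(ht(h,*sh,.15)[0],rot,max_speed=.1)
ctrl.sleep(.3)
t,o,c=shank('sA'); print(t,monitor.sense()['clock'],monitor.sense()['ee_rot']); print(o.round(2))
E
```

```text
[0.6054234  0.01462181] [0.5899575  0.00643304]
[np.float64(0.5899574969209518), np.float64(0.006433037845449201), 0.4584] [3.141592653589793, 0, np.float64(-2.6546457922833753)] [-0.11297366  0.39763912  0.14220441  1.31536161  0.         -0.59992052]
[0.59003379 0.00642659 0.42879411] 35.7417 [-3.14118678e+00  4.85580098e-04 -2.65466848e+00]
[[ 1.7000e-01  8.0000e-02  1.9368e+02  5.5000e+01]
 [ 1.7000e-01  9.0000e-02  1.9253e+02  5.5000e+01]
 [ 1.8000e-01  8.0000e-02  1.9138e+02  5.4000e+01]
 [ 1.8000e-01  6.0000e-02  1.9023e+02  4.9000e+01]
 [ 1.9000e-01 -1.0000e-01  1.8907e+02  5.7000e+01]
 [ 1.9000e-01 -4.0000e-02  1.8791e+02  5.2000e+01]
 [ 1.9000e-01  1.0000e-02  1.8675e+02  5.7000e+01]
 [ 2.0000e-01  1.0000e-02  1.8558e+02  5.1000e+01]
 [ 2.0000e-01  2.0000e-02  1.8440e+02  5.2000e+01]
 [ 2.1000e-01  1.0000e-02  1.8322e+02  4.9000e+01]
 [ 2.1000e-01  3.0000e-02  1.8204e+02  5.0000e+01]
 [ 2.1000e-01  5.0000e-02  1.8085e+02  5.0000e+01]
 [ 2.2000e-01  1.3000e-01  1.7966e+02  6.3000e+01]
 [ 2.2000e-01 -8.0000e-02  1.7847e+02  4.9000e+01]
 [ 2.3000e-01 -1.1000e-01  1.7727e+02  5.0000e+01]]
```

View pics/sA.png

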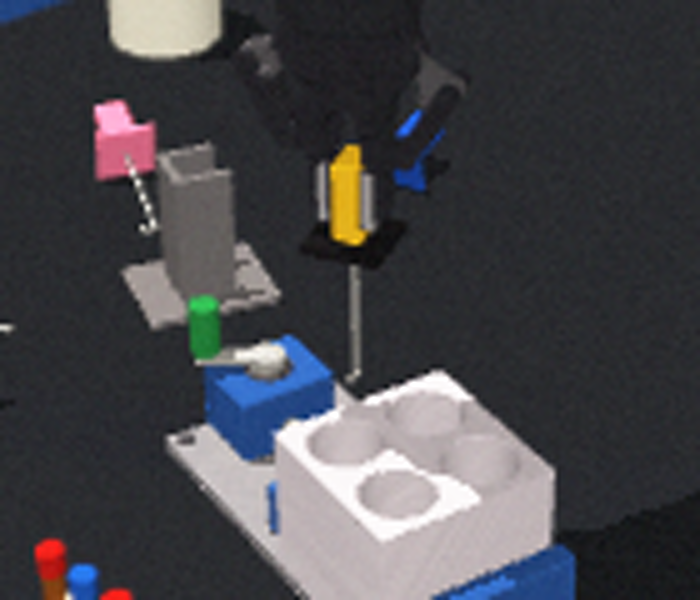

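Run:
```python
from meas import *
c=cams.calibration('scene'); z=np.load('sc_sA.npz'); p,d=z['p'],z['d']; C=cloud(d,c)
H=hsv(p); m=cv2.inRange(H,np.array((15,100,60)),np.array((38,255,255)))>0
t=np.array([.59003379,.00642659]); h=np.deg2rad(27.9); ex=np.array([np.cos(h),np.sin(h)]); ey=np.array([-ex[1],ex[0]])
vv,uu=np.mgrid[:384,:512]; u0,v0=proj([*t,.27],c)[0]; m&=np.hypot(uu-u0,vv-v0)<25
P=C[m]; a=(P[:,:2]-t)@ex; b=(P[:,:2]-t)@ey
print(len(P),'along x pct',np.percentile(a,[5,25,50,75,95]).round(4),'y',np.percentile(b,[5,50,95]).round(4),'z',np.percentile(P[:,2],[2,98]).round(4))
# bench z near in both views
for n,f in(('top','top5'),('scene','scene5')):
    q=np.load(f+'.npz'); cc=cams.calibration(n); CC=cloud(q['d'],cc); 
    for bx in((.40,.47,0,.1),(.45,.6,.2,.24),(.66,.72,.02,.1),(.38,.44,-.2,-.1)):
        k=(q['d']>0)&(CC[...,0]>bx[0])&(CC[...,0]<bx[1])&(CC[...,1]>bx[2])&(CC[...,1]<bx[3])&(q['p'].max(2)<70)
        print(n,bx,k.sum(),np.median(CC[k][:,2]).round(4))
```

```text
120 along x pct [-0.0041  0.0078  0.0097  0.0112  0.0124] y [-0.0087 -0.0008  0.0075] z [0.2483 0.3043]
top (0.4, 0.47, 0, 0.1) 973 0.0012
top (0.45, 0.6, 0.2, 0.24) 618 0.0009
top (0.66, 0.72, 0.02, 0.1) 583 0.001
top (0.38, 0.44, -0.2, -0.1) 841 0.0012
scene (0.4, 0.47, 0, 0.1) 340 0.0018
scene (0.45, 0.6, 0.2, 0.24) 186 0.0016
scene (0.66, 0.72, 0.02, 0.1) 397 0.0018
scene (0.38, 0.44, -0.2, -0.1) 234 0.0023
```

Run:
```python
from meas import *
h=np.deg2rad(27.9)
t=monitor.sense()['tool_pos']
ctrl.move_l([t[0],t[1],t[2]+.05],None,max_speed=.15)
pos,rot=ht(h,.45,.40,.2); ctrl.move_l(pos,rot,max_speed=.25); ctrl.sleep(.3)
p,d,c=grab('top'); np.savez('top7.npz',p=p,d=d); t=np.array(monitor.sense()['tool_pos']); print(t,monitor.sense()['clock'])
for z in(.2,.3): print(proj([t[0],t[1],t[2]-.2784+z-.2],c))
save(p,'top7.png',1.5)
```

```text
[0.45014397 0.39974523 0.47843945] 38.4
[[ 34.70369262 229.18704075]]
[[ 10.07740747 228.02910676]]
```

View pics/top7.png

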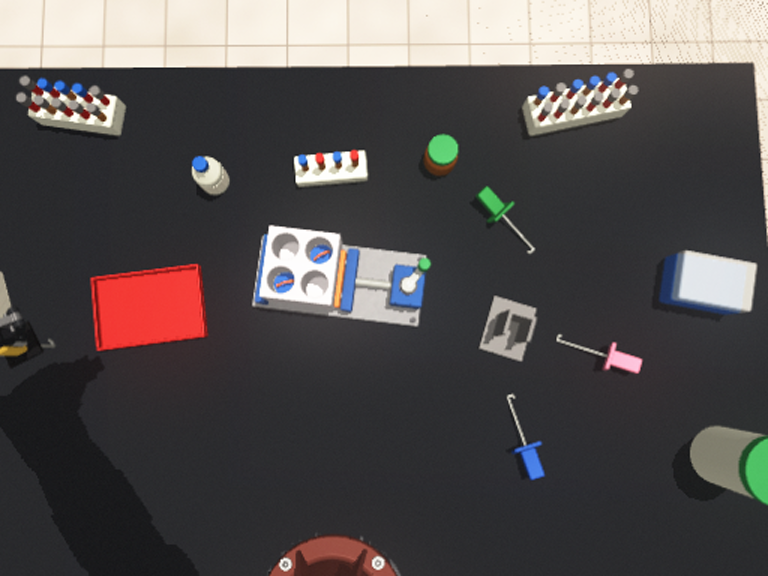

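Run:
```python
from meas import *
z=np.load('top7.npz'); save(z['p'],'top7z.png',12,(208,248,0,56))
c=cams.calibration('top'); t=np.array([0.45014397,0.39974523]); h=np.deg2rad(27.9); e=np.array([np.cos(h),np.sin(h)])
for nm,q in(('shank@toe',(*t,.2)),('tip',(*(t+.012*e),.2)),('tipup',(*(t+.012*e),.206)),('shank .25',(*t,.25)),('collar bot',(*t,.29))):
    print(nm,proj(q,c)[0].round(2),(proj(q,c)[0]*12-np.array([0,208*12])).round())
```

```text
shank@toe [ 34.71 229.19] [417. 254.]
tip [ 32.4  224.44] [389. 197.]
tipup [ 31.05 224.35] [373. 196.]
shank .25 [ 23.07 228.64] [277. 248.]
collar bot [ 12.8  228.16] [154. 242.]
```

View pics/top7z.png

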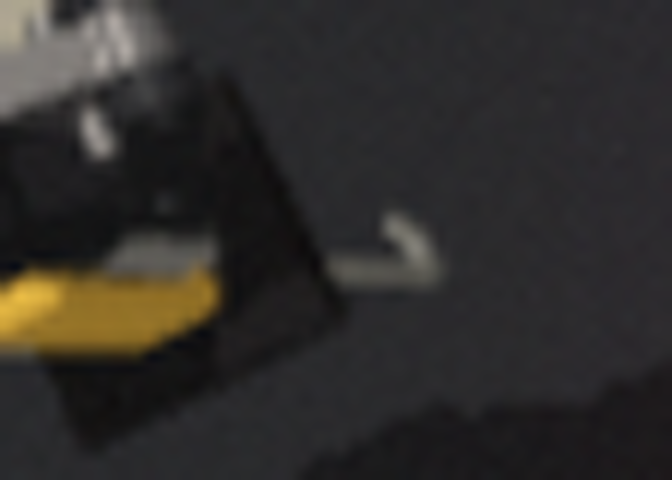

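Run:
```python
from meas import *
p=np.load('top7.npz')['p']; c=cams.calibration('top'); G=cv2.cvtColor(p,cv2.COLOR_RGB2GRAY).astype(int)
print(G[222:234,24:40])
for z in np.arange(.201,.235,.006): print(proj([.45014,.39975,z],c)[0].round(2))
```

```text
[[ 42  40  43  42  44  44  42  42  44  42  40  43  43  43  43  42]
 [ 36  42  41  43  44  41  41  42  42  43  41  41  44  44  43  44]
 [ 32  41  42  42  43  42  41  41  44  40  41  42  43  43  42  41]
 [ 21  37  44  41  42  42  42  43  57  54  44  42  44  43  42  40]
 [ 18  31  40  41  40  42  43  46  97  92  64  49  42  42  42  42]
 [ 17  19  38  41  43  42  40  47  95 114 104  71  44  44  43  41]
 [ 17  14  33  41  42  40  41  41  44  89 127  97  52  45  42  42]
 [ 18  16  19  56  65  65  61  60  59  73 111 103  66  48  42  43]
 [ 23  23  17  60  83  88  84  84  81  82  90  93  73  50  43  45]
 [ 30  30  23  32  64  72  72  72  72  71  74  76  61  44  42  42]
 [ 30  30  28  18  32  39  43  44  41  42  48  48  45  42  41  43]
 [ 32  33  31  22  23  37  42  42  42  43  43  42  42  42  44  41]]
[ 34.49 229.18]
[ 33.15 229.12]
[ 31.8  229.05]
[ 30.43 228.99]
[ 29.04 228.92]
[ 27.63 228.86]
```

```bash
cat >> meas.py <<'E'
OFF=np.array([.0026,.0020])  # top frame -> command frame
def tray(p,c):
    m=cv2.inRange(hsv(p),np.array((0,150,90)),np.array((4,255,255)))|cv2.inRange(hsv(p),np.array((174,150,60)),np.array((180,255,255)))
    m=cv2.morphologyEx(m,cv2.MORPH_CLOSE,np.ones((5,5)))
    n,l,s,ct=cv2.connectedComponentsWithStats(m); i=1+np.argmax(s[1:,4]); v,u=np.nonzero(l==i)
    W=onz(np.c_[u,v],c,.022)[:,:2]; r=cv2.minAreaRect((W*1000).astype(np.float32)); return r
E
python3 - <<'E'
from meas import *
p=np.load('top7.npz')['p']; c=cams.calibration('top'); print(tray(p,c))
p=np.load('top5.npz')['p'];print(tray(p,c))
E
```

```text
((519.6429443359375, 321.50811767578125), (133.0978546142578, 196.25042724609375), 6.923020362854004)
((178.15216064453125, -590.9285888671875), (281.1417236328125, 663.8214721679688), 39.90839767456055)
```

```bash
cat >> meas.py <<'E'
def hook_cart(h,bc,off=.0178):
    ex=np.array([np.cos(h),np.sin(h)]); s0=bc-off*ex
    pos,rot=ht(h,*s0,.20); ctrl.move_l(pos,rot,max_speed=.25)
    ctrl.move_l(ht(h,*s0,.12)[0],rot,max_speed=.12); ctrl.sleep(.3)
    f0=np.array(monitor.sense()['force']); print('f0',f0.round(1))
    for z in list(np.arange(.114,.060,-.006))+[.061]:
        ctrl.move_l(ht(h,*s0,z)[0],rot,max_speed=.05)
        f=np.array(monitor.sense()['force'])-f0; print('z %.3f'%z,f.round(1))
        if abs(f).max()>5: print('CONTACT'); return False,s0,f0
    return True,s0,f0
E
python3 - <<'E'
from meas import *
h=np.deg2rad(27.9); bc=np.array([.6058,.0147])
print(hook_cart(h,bc)); 
shank('sA2'); print(monitor.sense()['clock'])
E
```

```text
f0 [-1.2 -0.1 -0.7]
z 0.114 [ 0.9 -0.2 -0.8]
z 0.108 [ 1.4  1.  -0.4]
z 0.102 [ 0.7 -0.9  0.1]
z 0.096 [ 0.9 -0.5 -0.8]
z 0.090 [ 0.9 -0.8 -1.2]
z 0.084 [ 1.7 -0.5 -0.4]
z 0.078 [ 0.4  1.2 -0.6]
z 0.072 [ 1.7 -0.7  0. ]
z 0.066 [1.3 0.5 0.8]
z 0.061 [ 1.8 -0.4 -0.3]
(True, array([0.59006897, 0.00637085]), array([-1.16521564, -0.06945117, -0.73353505]))
44.0417
```

View pics/sA2.png

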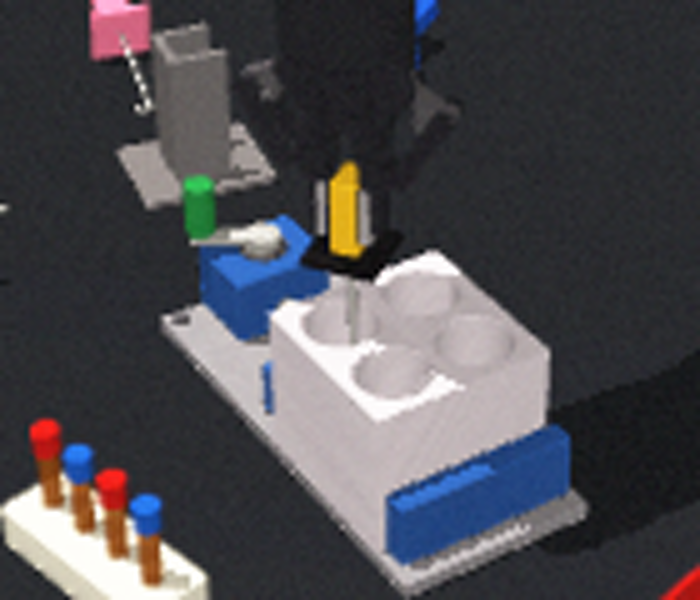

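Run:
```python
from meas import *
h=np.deg2rad(27.9); bc=np.array([.6058,.0147]); ex=np.array([np.cos(h),np.sin(h)])
s=bc-.0055*ex
f0=np.array([-.4,-.1,-.9])
rot=ht(h,*s,.061)[1]
ctrl.move_l(ht(h,*s,.061)[0],rot,max_speed=.03); print((np.array(monitor.sense()['force'])-f0).round(1))
for z in(.066,.071,.080,.095,.115,.14,.175):
    ctrl.move_l(ht(h,*s,z)[0],rot,max_speed=.04); F=[]
    print('%.3f'%z,(np.array(monitor.sense()['force'])-f0).round(1))
ctrl.sleep(.3)
shank('sA3'); print(monitor.sense()['clock'])
```

```text
[1.4 0.6 0.1]
0.066 [0.2 0.1 0.9]
0.071 [-0.2 -0.  -1.7]
0.080 [ 0.8 -0.1 -0.8]
0.095 [ 0.8  0.1 -0.8]
0.115 [ 0.6  0.9 -1.2]
0.140 [ 0.5  0.4 -0.7]
0.175 [ 1.   0.9 -1. ]
48.85
```

View pics/sA3.png

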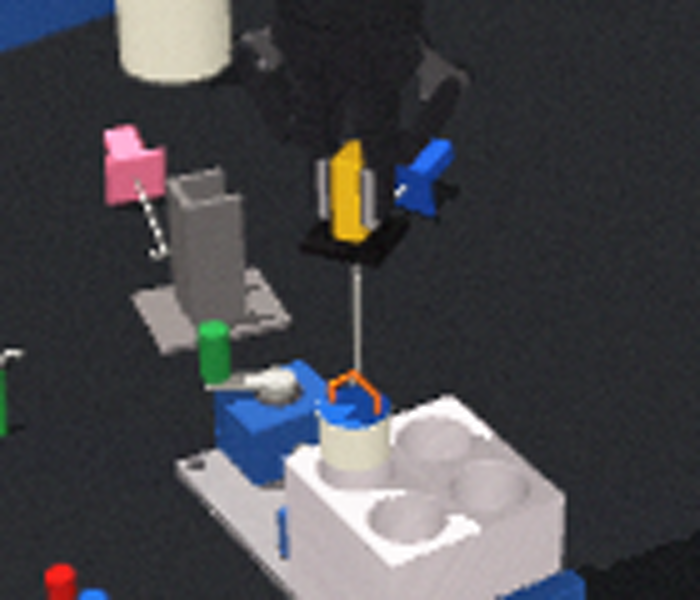

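Run:
```python
from meas import *
h=np.deg2rad(27.9); bc=np.array([.6058,.0147]); ex=np.array([np.cos(h),np.sin(h)])
s=bc-.0055*ex; rot=ht(h,*s,.2)[1]
ctrl.move_l(ht(h,*s,.205)[0],rot,max_speed=.08)
p,d,c=grab('top'); print(tray(p,c))
dst=np.array([.517,.363])-.0055*ex
ctrl.move_l(ht(h,*dst,.205)[0],rot,max_speed=.12)
ctrl.sleep(.8)
p,d,c=grab('top'); print(tray(p,c)); save(p,'tA.png',4,(130,280,0,200))
shank('sA4');print(monitor.sense()['clock'])
```

```text
((563.47607421875, 241.24847412109375), (368.9891052246094, 1015.0853881835938), 86.1935806274414)
((519.64306640625, 321.52178955078125), (133.1114501953125, 196.2515411376953), 6.9071574211120605)
53.4667
```

View pics/tA.png

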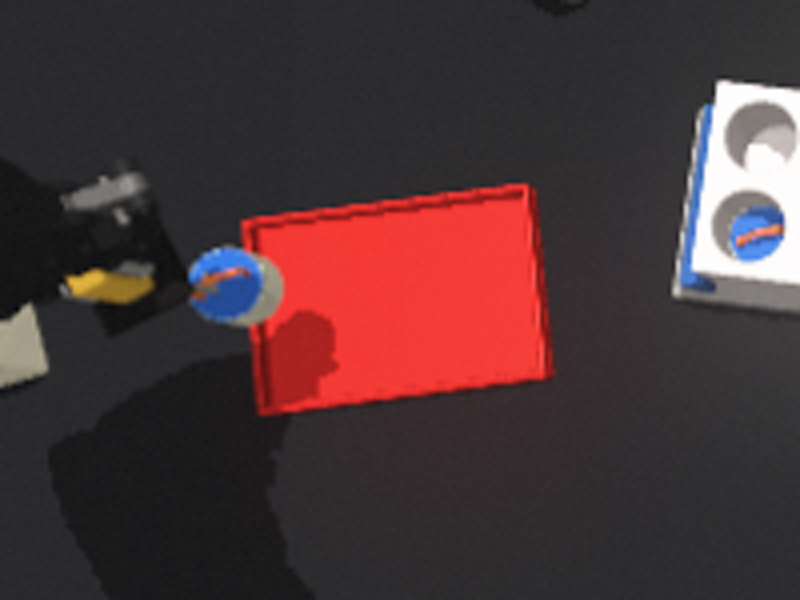

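View pics/sA4.png

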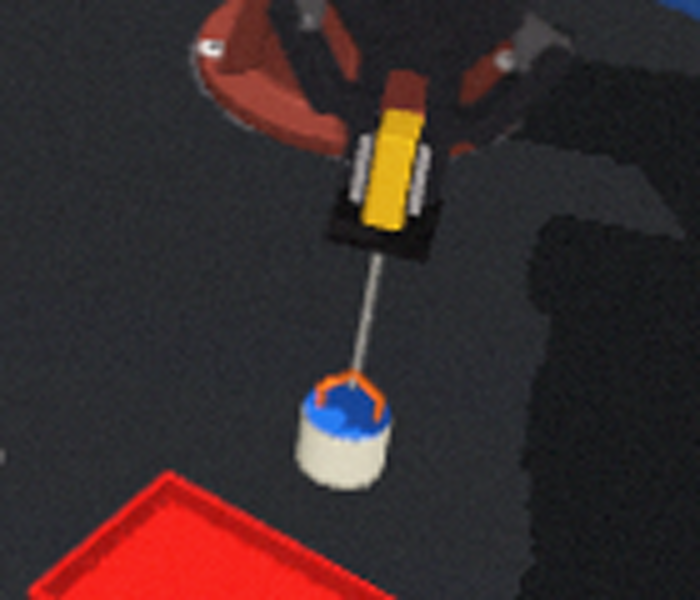

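```bash
cat >> meas.py <<'E'
def place(h,ctr,back=.014):
    ex=np.array([np.cos(h),np.sin(h)]); s=ctr-.0055*ex; rot=ht(h,*s,.2)[1]
    ctrl.move_l(ht(h,*s,.09)[0],rot,max_speed=.08); ctrl.sleep(.5)
    ctrl.move_l(ht(h,*s,.058)[0],rot,max_speed=.03); ctrl.sleep(.3)
    ctrl.move_l(ht(h,*s,.050)[0],rot,max_speed=.015)
    ctrl.move_l(ht(h,*s,.0435)[0],rot,max_speed=.03); ctrl.sleep(.2); print('down',np.array(monitor.sense()['force']).round(1))
    s2=s-back*ex
    ctrl.move_l(ht(h,*s2,.0435)[0],rot,max_speed=.03); print('back',np.array(monitor.sense()['force']).round(1))
    return s2,rot
E
python3 - <<'E'
from meas import *
h=np.deg2rad(27.9)
s2,rot=place(h,np.array([.517,.363]))
shank('sA5'); p,d,c=grab('top'); save(p,'tA5.png',5,(170,260,20,150)); print(monitor.sense()['clock'])
E
```

```text
down [ 1.   0.5 -1.3]
back [-0.3  0.5 -0.5]
59.0333
```

View pics/sA5.png

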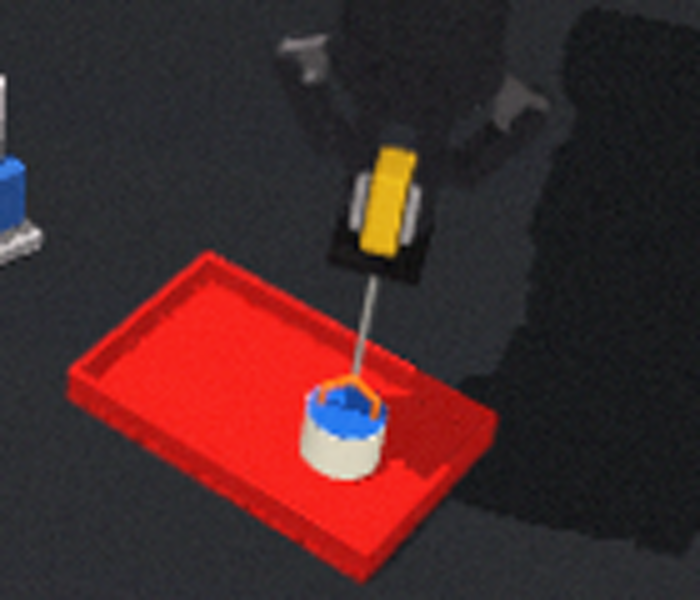

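View pics/tA5.png

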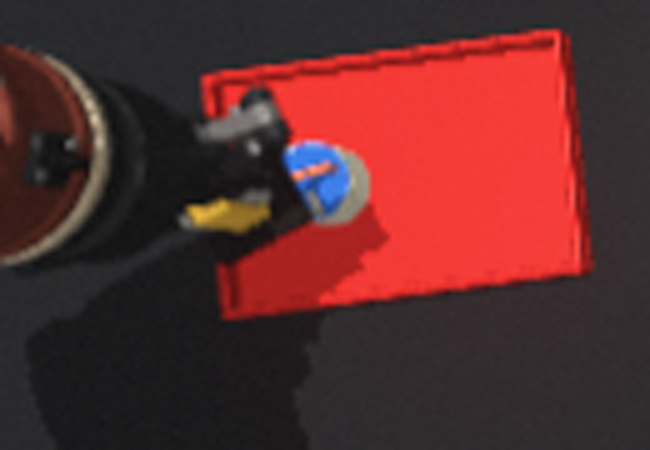

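Run:
```python
from meas import *
h=np.deg2rad(27.9); ex=np.array([np.cos(h),np.sin(h)])
s2=np.array([.517,.363])-.0195*ex; rot=ht(h,*s2,.05)[1]
ctrl.move_l(ht(h,*s2,.068)[0],rot,max_speed=.03)
shank('sA6'); print(np.array(monitor.sense()['force']).round(1))
p,d,c=grab('top'); save(p,'tA6.png',6,(180,240,50,110))
```

```text
[-0.2  0.1 -1.1]
```

View pics/sA6.png

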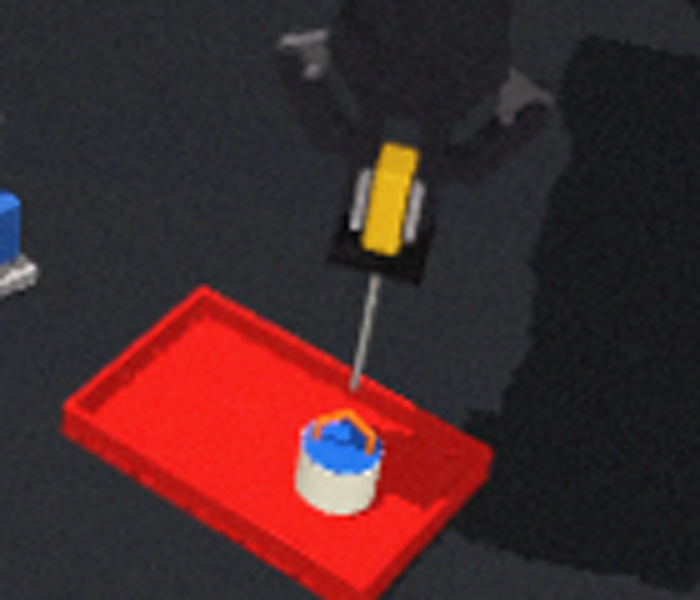

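View pics/tA6.png

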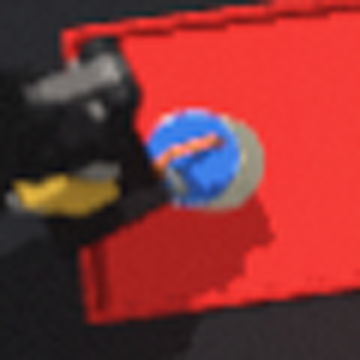

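Run:
```python
from meas import *
h=np.deg2rad(27.9); t=monitor.sense()['tool_pos']
ctrl.move_l([t[0],t[1],.21+.2784],None,max_speed=.15)
h=np.deg2rad(16.4); bc=np.array([.5577,.0775]); ex=np.array([np.cos(h),np.sin(h)])
ok,s0,f0=hook_cart(h,bc); print(ok)
shank('sB2')
if ok:
    s=bc-.0055*ex; rot=ht(h,*s,.061)[1]
    ctrl.move_l(ht(h,*s,.061)[0],rot,max_speed=.03); print((np.array(monitor.sense()['force'])-f0).round(1))
    for z in(.066,.071,.080,.095,.115,.14,.205):
        ctrl.move_l(ht(h,*s,z)[0],rot,max_speed=.05)
        f=(np.array(monitor.sense()['force'])-f0); print('%.3f'%z,f.round(1))
        if abs(f).max()>6: print('!!'); break
    ctrl.sleep(.3)
shank('sB3'); print(monitor.sense()['clock'])
```

```text
f0 [-0.  -0.5 -0.8]
z 0.114 [ 0.8  0.5 -0.4]
z 0.108 [-0.1  1.1  0.2]
z 0.102 [ 0.4  0.4 -0.6]
z 0.096 [-1.4  0.1 -0.6]
z 0.090 [-0.1  0.5  0.3]
z 0.084 [ 0.2  0.6 -0.4]
z 0.078 [-1.2  0.5 -0.7]
z 0.072 [ 0.8  1.  -0.4]
z 0.066 [-0.4  0.4 -0.1]
z 0.061 [-0.3 -0.1  0.3]
True
[-0.3  1.4  0.6]
0.066 [0.7 0.6 0.2]
0.071 [ 0.5  0.9 -1. ]
0.080 [ 0.3 -0.3 -1. ]
0.095 [-0.7  0.5 -0.7]
0.115 [ 0.6 -0.2 -1.3]
0.140 [-0.   0.  -1.5]
0.205 [ 0.2  1.4 -1.1]
71.15
```

View pics/sB3.png

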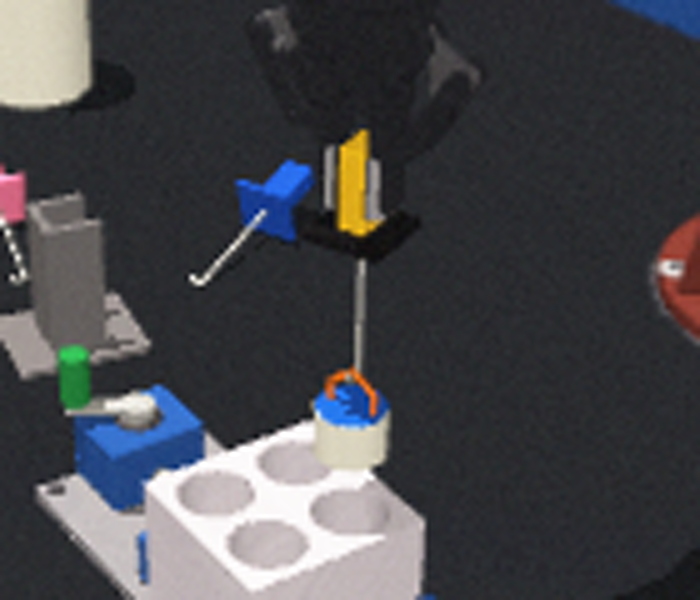

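Run:
```python
from meas import *
h=np.deg2rad(16.4); ex=np.array([np.cos(h),np.sin(h)]); dst=np.array([.527,.284])
pos,rot=ht(h,*(dst-.0055*ex),.205); ctrl.move_l(pos,rot,max_speed=.12); ctrl.sleep(.8)
p,d,c=grab('top'); print(tray(p,c)); save(p,'tB.png',4,(130,280,0,200)); shank('sB4')
```

```text
((519.6266479492188, 321.4378662109375), (133.13540649414062, 196.40452575683594), 6.934090614318848)
```

View pics/tB.png

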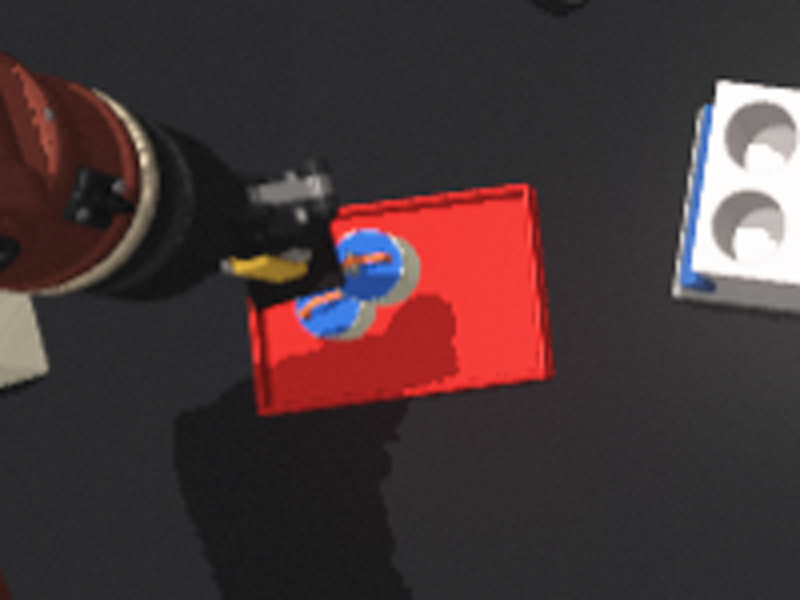

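Tray unchanged; both bores emptied. Placing the second.

Run:
```python
from meas import *
h=np.deg2rad(16.4); dst=np.array([.527,.284])
s2,rot=place(h,dst)
shank('sB5')
ctrl.move_l(ht(h,*s2,.068)[0],rot,max_speed=.03); print(np.array(monitor.sense()['force']).round(1))
shank('sB6'); print(monitor.sense()['clock'])
```

```text
down [-0.   0.1 -0.3]
back [ 0.4  0.6 -0.9]
[ 0.6  0.8 -0.6]
80.475
```

View pics/sB6.png

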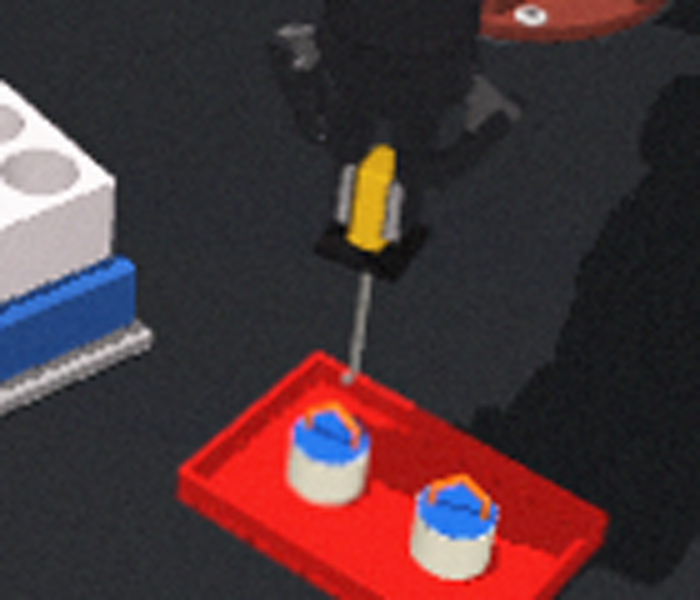

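Run:
```python
from meas import *
t=monitor.sense()['tool_pos']; rot=[np.pi,0,2.801]
ctrl.move_l([t[0],t[1],.49],None,max_speed=.15)
ctrl.move_pose([.45,0,.49],[np.pi,0,3.0])
ctrl.move_pose([.4817,-.3142,.47],rot)
ctrl.move_l([.4817,-.3142,.425],rot,max_speed=.1); ctrl.sleep(.4)
f0=np.array(monitor.sense()['force'])
shank('sH1')
for z in list(np.arange(.41,.30,-.02))+[.302,.2995,.2982]:
    ctrl.move_l([.4817,-.3142,z],rot,max_speed=.06); f=np.array(monitor.sense()['force'])-f0; print('%.4f'%z,f.round(1))
    if abs(f).max()>6: print('contact'); break
shank('sH2'); print(monitor.sense()['clock'],monitor.sense()['tool_pos'])
```

```text
0.4100 [0.9 0.2 0.8]
0.3900 [ 0.6 -0.3  1. ]
0.3700 [ 0.2 -0.1  0.4]
0.3500 [ 0.3 -0.2  0.8]
0.3300 [ 1.1 -0.7  1.5]
0.3100 [ 0.8 -0.3  1.7]
0.3020 [ 0.1 -0.2  1.1]
0.2995 [ 0.7 -0.2  0.8]
0.2982 [ 0.4 -0.   0.4]
88.5917 [ 0.48173454 -0.31421026  0.29823642]
```

View pics/sH2.png

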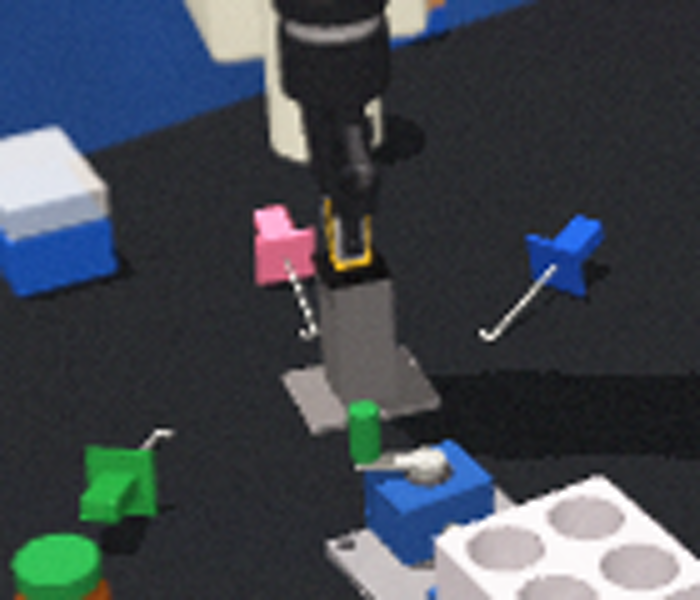

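Run:
```python
from meas import *
rot=[np.pi,0,2.801]
for z in(.2972,.2964):
    ctrl.move_l([.4817,-.3142,z],rot,max_speed=.02); print(z,np.array(monitor.sense()['force']).round(1),monitor.sense()['tool_pos'][2])
ctrl.grip(.03); ctrl.grip(.05); ctrl.sleep(.3)
ctrl.move_l([.4817,-.3142,.40],rot,max_speed=.08)
ctrl.move_pose([.25,-.40,.42],rot); ctrl.sleep(.5)
for n in('top','scene'):
    p,d,c=grab(n); np.savez(n+'9.npz',p=p,d=d); save(p,n+'9.png',1.5)
    save(p,n+'9z.png',5,(190,270,305,445) if n=='top' else (125,245,190,310))
c=cams.calibration('top');z=np.load('top9.npz');p=z['p']; C=cloud(z['d'],c)
print('tray',tray(p,c))
for m,s,ct in comps(p,*COL['yellow']): print('yellow',ct,np.median(C[m],0).round(4),C[m][:,2].max())
print(monitor.sense()['clock'])
```

```text
0.2972 [ 0.6  0.6 -1.1] 0.29713933585527386
0.2964 [-1.7  1.2  3.9] 0.29668087709481883
tray ((519.6492309570312, 321.4053039550781), (133.0465850830078, 196.5562744140625), 6.982808589935303)
yellow [350.25301205 213.68674699] [ 0.4788 -0.3137  0.1638] 0.1685484798191803
93.025
```

View pics/top9.png

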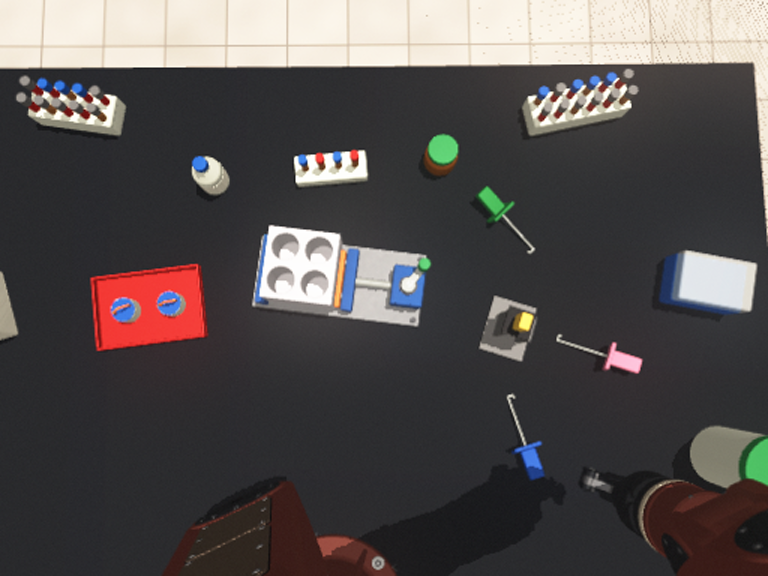

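View pics/scene9.png

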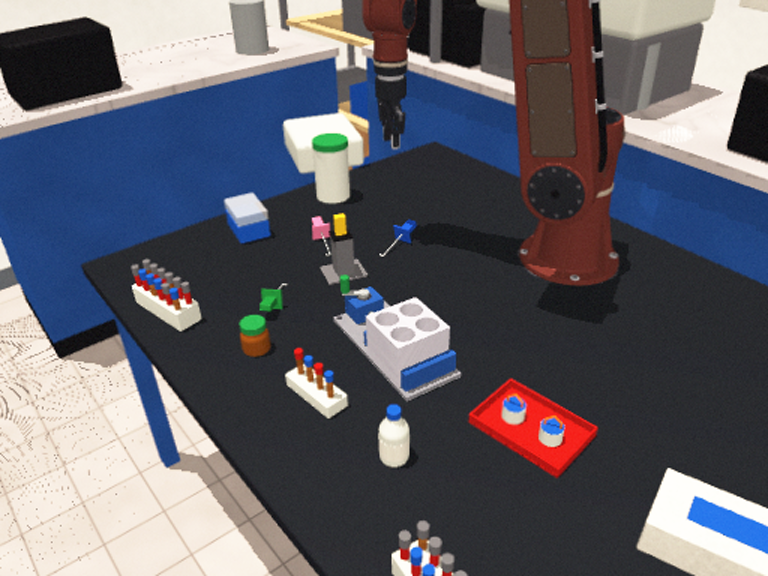

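View pics/scene9z.png

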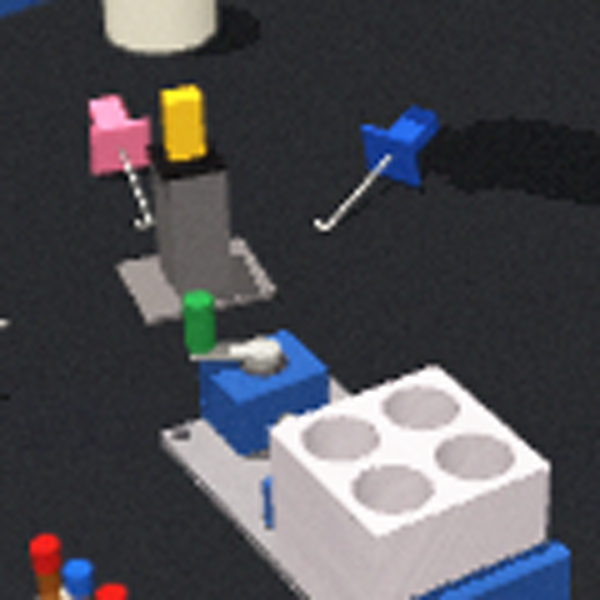

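Run:
```python
from h import *
c=cams.calibration('top'); yv=np.array([.1331,.991]); xv=np.array([yv[1],-yv[0]]); hub=np.array([.5485,-.1355])
for n in('top0','top5','top9'):
    p=np.load(n+'.npz')['p']; H=hsv(p); r=[]
    for col,hi in(('orange',.128),('blue',.115)):
        m=cv2.inRange(H,np.array(COL[col][0]),np.array(COL[col][1]))>0; v,u=np.nonzero(m); W=onz(np.c_[u,v],c,.055)[:,:2]-hub
        a=W@yv; k=(a>.03)&(a<hi)&(abs(W@xv)<.04); r.append(a[k].mean())
    print(n,np.round(r,4),'sep mm',round((r[0]-r[1])*1000,1))
workorder.close_job(); print(monitor.sense()['clock'])
```

```text
top0 [0.0917 0.0684] sep mm 23.3
top5 [0.1177 0.1005] sep mm 17.2
top9 [0.1177 0.1005] sep mm 17.2
the job is handed in; nothing more can be done
the job is handed in; nothing more can be done
```

I clamped the block, moved both cartridges to the tray and hung the hook back in its stand. The job was handed in at about 93 s of the 210 s allowed.

- **Vise:** I cranked it clockwise about 2.7 turns until it went stiff. The pad-to-jaw distance fell from 23.3 mm to 17.2 mm, so the pad is pressed in about 6 mm. It read the same in the last picture.
- **Block against the fixed jaw:** I judged this only by eye in the pictures and from the jaw travel; I did not measure that gap directly.
- **Cartridges:** only two were there. I drew both out by their loops with the hook, and the last pictures show them upright in the red tray and all four bores empty. The gripper never came near them.
- **Tray:** it was knocked aside during the run; I measured it again before placing each cartridge.
- **Hook:** in the last pictures it hangs in its stand, collar on the rim, and the gripper is clear of everything. The rack, bottle, jar and look-alike hooks look unmoved.

**Did not go as planned:** after the vise went stiff I pushed on about 55° further. The gripper slid past the knob, or the crank sprang back, and the knob ended about 55° short of where I had commanded it. Readings stayed below 15 N.

**Camera disagreement:** the two cameras differed from each other and from the arm by 2 to 3 mm. I corrected for this by viewing the held hook before using it.

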